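Turn the sample cup over and stand it under the titrator head

TASK

The square white sample cup has dried upside down on the draining mat. Turn it mouth up and stand it, without dropping it, in the middle of the titrator's round platform under the overhanging head, ready for a sample. Leave all the other things on the bench where they are.

Things in the scene. Friction and masses are not known exactly. Their poses are not given: they have to be found in the camera images.
- cup_center (a point): Centre (half-way up, on the axis) of the square white plastic sample cup: loose, 60 to 130 g, 48 x 48 mm across its flat sides, 64 mm tall, walls and floor 3 mm, one end open. z points along the cup to its open mouth (down at the start); x and y are square to the flat sides. Stands mouth down in one of two places on the draining mat, beside a round beaker. It lies stably on any flat side.
- platform_top (a point): Centre of the top of the titrator's round black platform, 100 mm across, 25 mm above the bench, fixed, in the middle of a 150 x 150 mm base 20 mm high. Axes of the titrator: z up, +x away from its open front (the front looks to -x, roughly to the robot), +y to its column. Front, back and -y side are open; column (280 mm high) and housing (85 mm) fill y 135 to 335, x -110 to 150 mm from the centre.
- head_under (a point): Point on the flat underside of the titrator's head straight above the platform's centre, 215 mm above the bench; same axes. The head covers 30 mm to the front (-x), 60 mm to the back, 45 mm to -y and reaches the column in +y; it is 55 mm thick. Short probes under its middle reach down to 185 mm above the bench.
- turn_mat_top (a point): Centre of the top of a flat black rubber mat, 200 mm (x) by 160 mm (y), 3 mm thick, fixed flat on the bench and empty: free room to lay the cup down and change grip. z up.
- drain_mat_top (a point): Centre of the top of the grey ribbed draining mat, 170 mm (x) by 290 mm (y), 4 mm thick, fixed flat on the bench; cup and beaker stand mouth down on it about 180 mm apart along its y. z up.
- beaker: Round clear glass beaker, 72 mm across at the rim, 85 mm tall, mouth down on the draining mat; its origin is the centre of its closed end, which is up. Not to be moved.
- amber_a: Amber bottle with black cap, 70 mm across, 130 mm tall, origin at the centre of its underside. Not to be moved.
- amber_b: Amber bottle with black cap, 64 mm across, 120 mm tall, origin at the centre of its underside. Not to be moved.
- jar: White plastic jar, 60 mm across, 70 mm tall, origin at the centre of its underside. Not to be moved.
- wash_bottle: White plastic bottle with red cap, 64 mm across, 130 mm tall, origin at the centre of its underside. Not to be moved.
- dish: Small white ceramic dish, 80 mm across, 25 mm tall, mouth up, origin at the centre of its underside. Not to be moved.
- spoon: Steel weighing spoon, 170 mm long, lying flat along its x, origin under its middle. Not to be moved.
Things that resemble listed ones, but are neither listed nor needed, are in the scene too. Leave any green look-alike of the part that bears cup_center alone.

How it is judged:
By the outcome, as a careful person would: the job done as asked, in the order asked, and still so for the second after the job is handed in, with the robot touching nothing.
It also fails if it takes over 51 s, if anything falls off the work surface, if the arm or the gripper's body presses on something with over 40 N, if the wrist force passes 120 N, or if a joint passes its speed limit or range.

ROBOT

A 6-joint arm with a two-finger parallel gripper is mounted at the origin on the work surface. World frame = base frame: x ahead of the robot, y to its left, z up, the work surface at z = 0. Lengths are in mm, angles in rad, forces in N, time in s.
With the tool pointing down it reaches from about 275 to 1000 mm from the base axis. Payload 8.4 kg.
Tool frame: the origin (TCP) lies between the finger pads; the fingertips stand 11 mm ahead of it and the grasp point (between the pads) lies 8 mm behind it; z points along the fingers, y is the direction in which the jaws open and shut (so a half turn about z gives the same grasp; the last joint's range is limited). The gripper opens to 85 mm and grips with 20 to 120 N. Pads are 22 mm wide; open, the fingers measure 114 mm over their backs; the gripper's body (76 mm by 85 mm) begins 54 mm behind the grasp point. The pads swing forward as they close: fully open they stand 13 mm farther back than shut.
Start: joints at [-1.219, 0.353, 1.633, -0, 1.155, -0.002], TCP at [216.539, -586.292, 242.281] pointing down, gripper open.
Joint ranges: [-2.63, 2.63], [-0.92, 2.1], [0.06, 2.66], [-1.3, 4.44], [0, 2.69], [-3.02, 3.02]. Speed limits (rad/s): [2.22, 2.22, 2.79, 3.14, 3.14, 3.14].

INTERFACE

Orientations are given as [roll, pitch, yaw] about the fixed x, y, z axes, in that order (R = Rz(yaw) Ry(pitch) Rx(roll)).
In Python, from rig import r, eyes gives the robot as it stands. The module is installed in compiled form; this text tells all that it offers.
- The arm moves only by the tool servo_tool, never from a script. Its argument "rows" is a list of rows, each a list of 3 entries, a list of its own where there are three numbers: the shift along the world's x, y, z in cm, then the turn about the world's z in rad, then the finger opening in cm, from 0 to 8.54. A call has 1 to 5 rows; each row shifts and turns the commanded pose from where the row before left it; what a row does not reach is not made up. A row lasts 1/12 s, in which the tool goes at most 41.7 mm and 7.16 degrees, less where a joint would pass 70% of its speed; a pose out of reach is approached as far as the arm can. A call is refused whole if a number of a shift passes 4.17 or a number of a turn 0.125, either way. A call with a gripper value outside its range is refused whole. The fingers move at their own pace and stop on an object; "squeeze" is the grip in N (left out, the last holds). Time passes only in rows, so rows that do not move let the fingers close. It gives the time, the measured TCP pose, the force and the opening at its end, in the units of the state.
- r.sense(): the state, without advancing time (a new reading comes with each control period).
- eyes.grab_frame(name): name is "side" or "top" or "wrist"; returns a dict with "frame" (420x560x3 uint8, red, green, blue), "depth" (420x560 float32, mm along the optical axis (not along the pixel's ray), 0 where there is no reading), "vertical_fov" (degrees; the focal length in pixels is half the picture's height over the tangent of half this angle, whatever the lens; pixels are square), "cx", "cy" (the principal point, pixels), "D" ([k1, k2, p1, p2, k3] as OpenCV has them; the pictures are not rectified), "camera_from_world" (4x4, takes a point from world to camera coordinates); the wrist camera has in their place "hand_eye" (4x4, takes a point from camera to tool coordinates, whose origin is the TCP and whose axes are the flange's). Camera axes: x right, y down, z forward; pixel columns grow to the right and rows downward; lengths in mm; the calibration is good to about 2 mm. A picture is of the moment at which its call begins: read the wrist's pose just before it.
- r.sign_off(): hands the job in, once; it reports no verdict.
The state is a dict: "clock": time; "qpos": joint angles; "qvel": joint speeds; "joint_efforts": joint torques, N m; "eef_pos": TCP position; "tcp_rot": TCP orientation; "contact_force": force on the tool from outside, world axes, zero at the start; "wrist_torque": the same for the moment, N m; "opening": opening from 0.0 (shut) to 1.0 (fully open).
Only numpy, scipy, OpenCV 4.12 (cv2) and the standard library are available. Lean on these libraries where they do the work, as an engineer would, in place of code of your own. Each camera call takes 0.05 s, during which the arm holds its last target.

## Working session

There is one attempt and no reset: what is moved stays moved. The work goes in short steps, Python scripts to look and compute and a tool call to move; the robot and the scene stay as the last step left them, time stands still between calls to the robot, and variables do not carry over. Pictures are saved under pics/ and viewed, and the job is handed in when it is done.

Besides the shell and the picture viewer there is one more tool, called after "Emit:" by a JSON object that holds its "api" and its "payload", one argument or row to a line. servo_tool: Moves the arm, as the interface text tells. Its arguments: {"type":"object","properties":{"rows":{"type":"array"},"squeeze":{"type":"number"}},"required":["rows"]}

```bash
mkdir -p pics; cat > h.py <<'E'
import numpy as np, cv2
from rig import r, eyes
from scipy.spatial.transform import Rotation as Ro
def cam(n):
    s=r.sense(); g=eyes.grab_frame(n); h,w=g['depth'].shape
    f=h/2/np.tan(np.radians(g['vertical_fov']/2))
    K=np.array([[f,0,g['cx']],[0,f,g['cy']],[0,0,1.]])
    if 'camera_from_world' in g: T=np.linalg.inv(np.array(g['camera_from_world']))
    else:
        W=np.eye(4); W[:3,:3]=Ro.from_euler('xyz',s['tcp_rot']).as_matrix(); W[:3,3]=s['eef_pos']; T=W@np.array(g['hand_eye'])
    g['K']=K; g['T']=T; g['d']=np.array(g['D'],float); return g
def save(g,p): cv2.imwrite(p,g['frame'][:,:,::-1])
def ray(g,px):
    u=cv2.undistortPoints(np.array(px,float).reshape(-1,1,2),g['K'],g['d'])[:,0]
    d=np.c_[u,np.ones(len(u))]@g['T'][:3,:3].T
    return g['T'][:3,3],d
def plane(g,px,z):
    o,d=ray(g,px); return o+d*((z-o[2])/d[:,2])[:,None]
def cloud(g):
    h,w=g['depth'].shape; v,u=np.mgrid[:h,:w]
    o,d=ray(g,np.stack([u,v],-1).reshape(-1,2))
    P=o+d*g['depth'].reshape(-1,1); P[g['depth'].ravel()<=0]=np.nan
    return P.reshape(h,w,3)
E
python3 - <<'E'
from h import *
for n in('side','top','wrist'):
    g=cam(n); save(g,f'pics/a_{n}.png'); print(n,g['T'][:3,3].round(),g['T'][:3,2].round(2),g['K'][0,0])
    np.savez('a_%s.npz'%n,**{k:np.array(v) for k,v in g.items()})
print(r.sense())
E
```

```text
side [ 11. 756. 846.] [ 0.47 -0.68 -0.57] 450.1369866003827
top [ 434.  -94. 1552.] [ 0.1  -0.   -0.99] 529.7085503980385
wrist [ 290. -560.  373.] [-0.28 -0.1  -0.95] 304.07522187782405
{'clock': 0.15, 'qpos': array([-1.21939186e+00,  3.53512692e-01,  1.63393811e+00,  1.89506549e-05,
        1.15523063e+00, -2.43133858e-03]), 'qvel': array([ 0.00019048,  0.00038087, -0.00162774,  0.00016271,  0.00040325,
       -0.00225124]), 'joint_efforts': array([ 1.93531574e-03, -6.05629778e+01, -3.42344069e+01,  7.36673383e-05,
        6.12037227e-03,  5.78578261e-05]), 'eef_pos': array([ 216.42839029, -585.95848207,  241.7301629 ]), 'tcp_rot': array([-3.14050392e+00, -1.99765362e-05,  3.53828131e-01]), 'contact_force': array([-0.26477085,  0.05202844,  0.45714861]), 'wrist_torque': array([0.03102699, 0.04714336, 0.00114696]), 'opening': 1.0034506117730002}
```

```bash
ls .
```

```text
a_side.npz
a_top.npz
a_wrist.npz
h.py
pics
```

View pics/a_top.png

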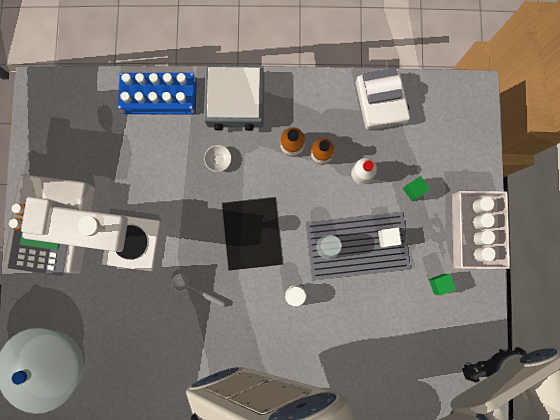

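View pics/a_side.png

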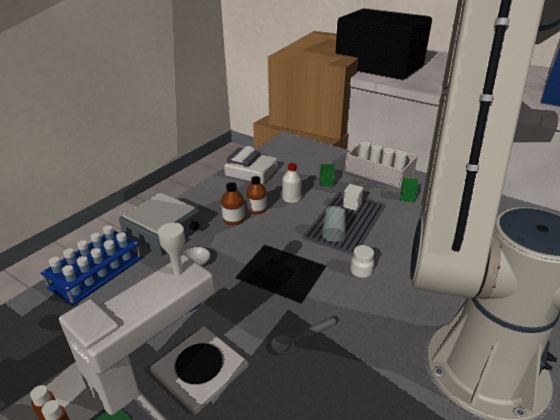

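View pics/a_wrist.png

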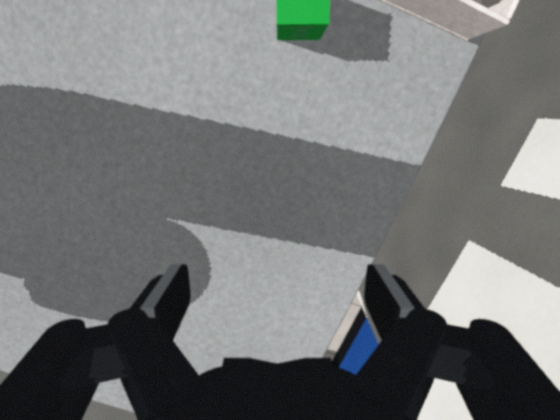

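```bash
python3 - <<'E'
from h import *
g={k:v for k,v in np.load('a_top.npz').items()}
P=cloud(g)
for n,p in dict(plat=(130,241),cup=(390,237),beaker=(329,245),matc=(252,233),jar=(295,296),dish=(217,158),drainL=(312,250),base=(150,260),spoon=(215,298),head=(90,226),headtip=(125,232)).items():
    print(n,P[p[1],p[0]].round(1))
f=g['frame'].astype(int)
# mat corners
px=[(222,204),(276,197),(284,264),(230,270)]; print('mat',plane(g,px,3).round(1))
px=[(306,223),(406,212),(411,268),(311,277)]; print('drain',plane(g,px,4).round(1))
# cup top
z=P[:,:,2]; m=((z>60)&(z<75)).astype(np.uint8); m[:, :370]=0;m[:,415:]=0;m[:210]=0;m[265:]=0
n,l,s,c=cv2.connectedComponentsWithStats(m); print(s,c)
k=1+np.argmax(s[1:,4]); cn=cv2.findContours((l==k).astype(np.uint8),0,1)[0][0]
R=cv2.minAreaRect(cn); b=cv2.boxPoints(R); print(b, plane(g,b,68).round(1), plane(g,[R[0]],68))
# platform: dark
gr=f.max(2); m=((gr<40)&(np.abs(z-25)<12)).astype(np.uint8); m[:,180:]=0
n,l,s,c=cv2.connectedComponentsWithStats(m); print(s,c)
big=cv2.resize(g['frame'][190:290,0:300],None,fx=2.6,fy=2.6*1,interpolation=2); cv2.imwrite('pics/b1.png',big[:,:,::-1])
big=cv2.resize(g['frame'][190:290,290:430],None,fx=5,fy=5,interpolation=2); cv2.imwrite('pics/b2.png',big[:,:,::-1])
E
```

```text
plat [508.7 356.3  24.2]
cup [ 525.  -388.8   66.5]
beaker [ 500.3 -215.4   83. ]
matc [537.1   3.8   1.8]
jar [ 358.4 -122.5   66.1]
dish [758.8 111.1   6.4]
drainL [ 488.8 -172.2    5.8]
base [454.6 297.3  18.6]
spoon [348.1 105.8  21.2]
head [524.3 345.7 373.9]
headtip [521.3 310.2 226.6]
mat [[621.8  93.5   3. ]
 [644.  -65.4   3. ]
 [447.4 -90.9   3. ]
 [428.5  66.1   3. ]]
drain [[ 567.8 -154.3    4. ]
 [ 603.1 -449.5    4. ]
 [ 438.6 -462.2    4. ]
 [ 410.5 -169.7    4. ]]
[[     0      0    560    420 234905]
 [   381    227     20     20    295]] [[279.36029459 209.46583087]
 [390.74576271 236.70847458]]
[[380.77994 229.46   ]
 [398.13992 226.98   ]
 [400.5599  243.92   ]
 [383.19992 246.40001]] [[ 545.9 -362.6   68. ]
 [ 553.4 -411.9   68. ]
 [ 505.6 -418.2   68. ]
 [ 498.3 -369.1   68. ]] [[ 525.77788518 -390.4244831    68.        ]]
[[     0      0    560    420 234631]
 [   117    226     30     33    569]] [[279.85407725 209.4197655 ]
 [133.49384886 242.58523726]]
```

View pics/b1.png

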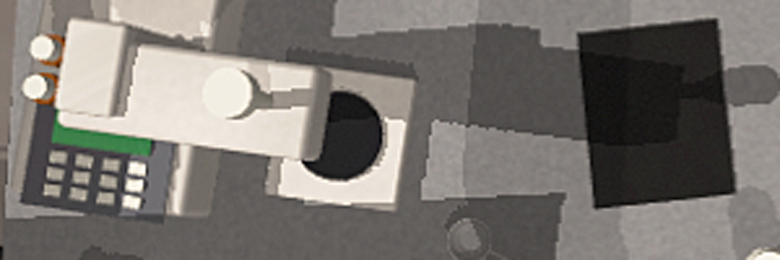

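View pics/b2.png

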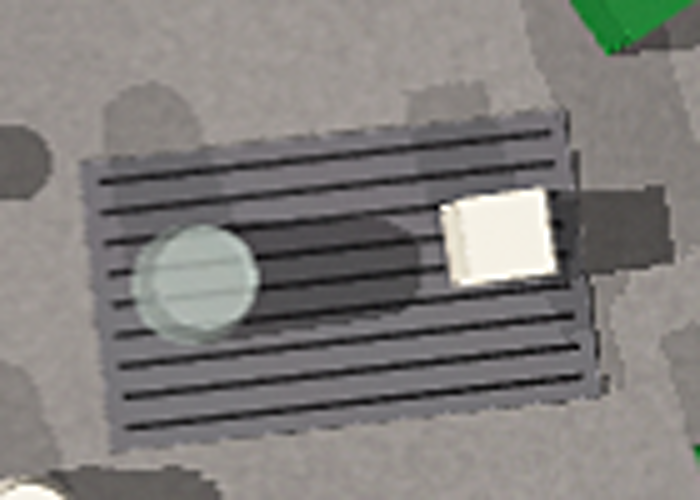

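```bash
python3 - <<'E'
from h import *
g={k:v for k,v in np.load('a_side.npz').items()}
f=g['frame'].astype(int); gr=f.max(2)
m=(gr<28).astype(np.uint8); m[:330]=0;m[400:]=0;m[:,:160]=0;m[:,240:]=0
n,l,s,c=cv2.connectedComponentsWithStats(m); k=1+np.argmax(s[1:,4]); print(s[k])
cn=cv2.findContours((l==k).astype(np.uint8),0,1)[0][0][:,0]
Q=plane(g,cn,25)[:,:2]
A=np.c_[2*Q,np.ones(len(Q))]; x=np.linalg.lstsq(A,(Q**2).sum(1),rcond=None)[0]; print('c',x[:2],np.sqrt(x[2]+x[0]**2+x[1]**2), (Q.min(0)+Q.max(0))/2)
P=cloud(g)
print(P[363,200],P[395,190])
big=cv2.resize(g['frame'][300:420,60:340],None,fx=2.8,fy=2.8,interpolation=2); cv2.imwrite('pics/c1.png',big[:,:,::-1])
big=cv2.resize(g['frame'][160:280,280:420],None,fx=5,fy=5,interpolation=2); cv2.imwrite('pics/c2.png',big[:,:,::-1])
E
```

```text
[ 175  344   47   40 1461]
c [507.23977438 356.79009034] 48.73789280720658 [506.82817789 356.49934652]
[504.16556268 355.84801144  24.25371531] [470.8024795  420.49222871  20.66697867]
```

View pics/c1.png

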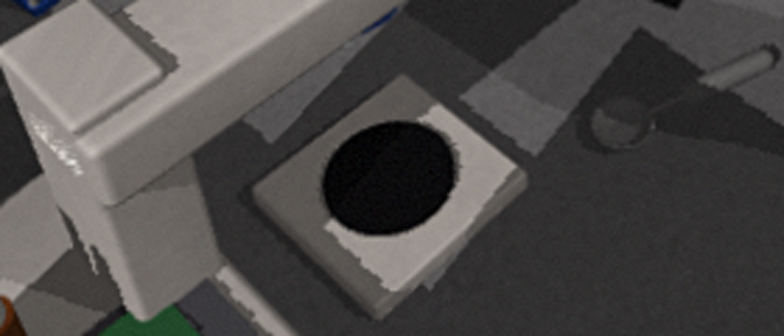

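View pics/c2.png

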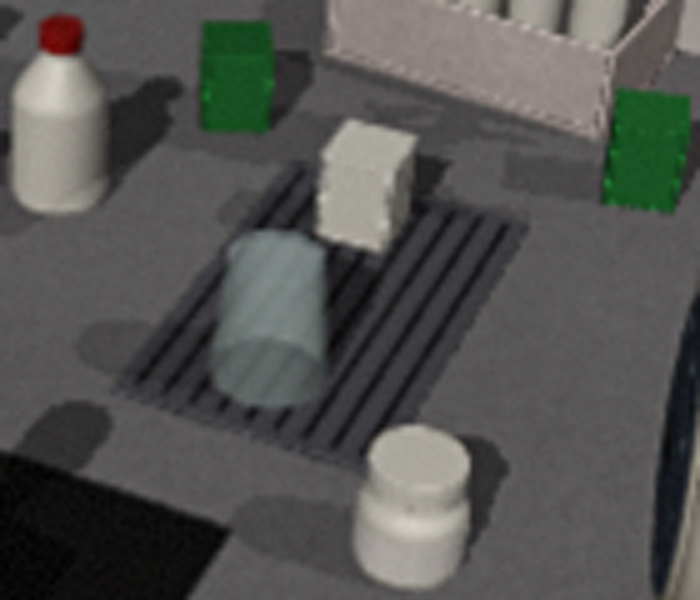

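Emit:
{"api": "servo_tool", "payload": {
  "rows": [
    [[3.1,1.95,0],-0.04,8.5],
    [[3.1,1.95,0],-0.04,8.5],
    [[3.1,1.95,0],-0.04,8.5],
    [[3.1,1.95,0],-0.04,8.5],
    [[3.1,1.95,0],-0.04,8.5]
  ],
  "squeeze": 25
}}

```text
clock: 0.57
eef_pos: [372.6, -487.6, 242.1]
tcp_rot: [-3.141, 0.0, 0.151]
contact_force: [0.7, -0.8, 0.7]
opening: 0.993
```

Emit:
{"api": "servo_tool", "payload": {
  "rows": [
    [[3.1,1.95,0],0,8.5],
    [[3.1,1.95,0],0,8.5],
    [[3.1,1.95,0],0,8.5],
    [[3.1,1.95,0],0,8.5],
    [[3.0,1.95,0],0,8.5]
  ]
}}

```text
clock: 0.98
eef_pos: [526.9, -390.0, 242.1]
tcp_rot: [-3.141, 0.0, 0.154]
contact_force: [-0.1, -1.1, -0.6]
opening: 0.998
```

Emit:
{"api": "servo_tool", "payload": {
  "rows": [
    [[0,0,-2],0,8.5],
    [[0,0,0],0,8.5],
    [[0,0,0],0,8.5]
  ]
}}

```text
clock: 1.23
eef_pos: [524.7, -390.5, 221.0]
tcp_rot: [-3.139, 0.003, 0.155]
contact_force: [-0.5, -0.4, 0.7]
opening: 0.997
```

```bash
python3 - <<'E'
from h import *
s=r.sense();print(s['clock'],s['eef_pos'],s['tcp_rot'],s['qpos'],s['contact_force'])
g=cam('wrist');save(g,'pics/d_w.png')
P=cloud(g);z=P[:,:,2];m=((z>58)&(z<78)).astype(np.uint8)
n,l,s,c=cv2.connectedComponentsWithStats(m)
for i in range(1,n):
    if s[i,4]>300:
        cn=cv2.findContours((l==i).astype(np.uint8),0,1)[0][0];R=cv2.minAreaRect(cn);print(R,plane(g,cv2.boxPoints(R),68).round(1),plane(g,[R[0]],68).round(1), np.nanmedian(z[l==i]))
E
```

```text
1.2333 [ 524.67148905 -390.54071172  220.97751619] [-3.13937629e+00  2.60694274e-03  1.54614395e-01] [-6.42010998e-01  4.18683704e-01  1.58475290e+00 -3.45819403e-04
  1.14156335e+00  7.74318279e-01] [-0.53590425 -0.44821415  0.72589931]
((396.68365478515625, 48.919673919677734), (59.034881591796875, 62.928550720214844), 66.37062072753906) [[ 676.3 -434.6   68. ]
 [ 703.7 -478.3   68. ]
 [ 666.3 -509.9   68. ]
 [ 637.3 -464.7   68. ]] [[ 671.2 -471.6   68. ]] 63.63294055462768
((511.6266784667969, 196.45474243164062), (119.4589614868164, 217.58920288085938), 6.911227226257324) [[ 440.3 -584.7   68. ]
 [ 656.7 -539.4   68. ]
 [ 667.1 -658.1   68. ]
 [ 440.  -735.8   68. ]] [[ 562.6 -621.7   68. ]] 67.17852135632688
((549.4999389648438, 143.5), (40.99999237060547, 18.999996185302734), 90.0) [[ 635.1 -623.2   68. ]
 [ 638.7 -642.5   68. ]
 [ 601.9 -658.7   68. ]
 [ 598.5 -638.6   68. ]] [[ 618.9 -640.4   68. ]] 66.89453771817438
((116.58824157714844, 185.64703369140625), (64.48346710205078, 34.98571014404297), 59.036251068115234) [[ 526.8 -203.8   68. ]
 [ 548.3 -233.3   68. ]
 [ 498.7 
[... 557 characters left out ...]
8.3461151123047), (27.457660675048828, 40.77046585083008), 33.690067291259766) [[ 518.6 -628.1   68. ]
 [ 557.5 -638.1   68. ]
 [ 545.9 -670.1   68. ]
 [ 505.7 -660.9   68. ]] [[ 532.3 -649.1   68. ]] 68.43604204296997
((508.2789001464844, 267.9378967285156), (26.826406478881836, 37.73975372314453), 36.25383758544922) [[ 474.2 -628.1   68. ]
 [ 512.1 -639.2   68. ]
 [ 497.9 -671.6   68. ]
 [ 458.5 -661.2   68. ]] [[ 486.1 -649.8   68. ]] 68.90094323919925
((28.10000228881836, 298.20001220703125), (46.06299591064453, 45.615779876708984), 63.43495178222656) [[ 371.9  -93.4   68. ]
 [ 407.6 -146.2   68. ]
 [ 357.6 -165.2   68. ]
 [ 317.8 -110.7   68. ]] [[ 364.9 -129.5   68. ]] 69.3857484087712
```

View pics/d_w.png

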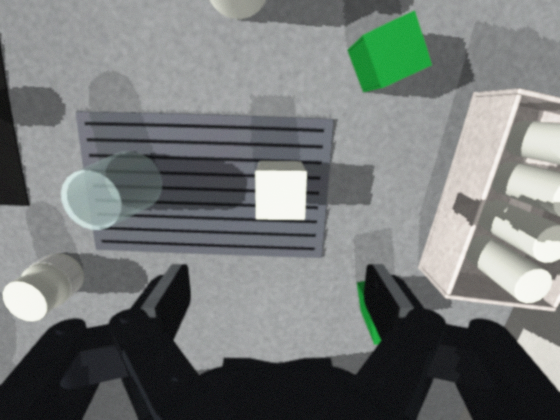

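Emit:
{"api": "servo_tool", "payload": {
  "rows": [
    [[0.25,-0.1,-4],0,8.5],
    [[0,0,-4],0,8.5],
    [[0,0,-4],0,8.5],
    [[0,0,-3],0,8.5],
    [[0,0,-2],0,8.5]
  ]
}}

```text
clock: 1.7
eef_pos: [525.8, -392.6, 49.8]
tcp_rot: [-3.14, 0.002, 0.152]
contact_force: [-1.0, 0.4, 0.0]
opening: 0.994
```

Emit:
{"api": "servo_tool", "payload": {
  "rows": [
    [[0,0,-0.8],0,8.5],
    [[0,0,0],0,4],
    [[0,0,0],0,4],
    [[0,0,0],0,4],
    [[0,0,0],0,4]
  ]
}}

```text
clock: 2.12
eef_pos: [529.1, -393.4, 46.6]
tcp_rot: [3.139, -0.002, 0.154]
contact_force: [0.3, -1.5, 4.1]
opening: 0.56
```

Emit:
{"api": "servo_tool", "payload": {
  "rows": [
    [[0,0,0],0,4],
    [[0,0,0],0,4],
    [[0,0,0],0,4],
    [[0,0,0],0,4]
  ]
}}

```text
clock: 2.45
eef_pos: [529.2, -393.4, 46.6]
tcp_rot: [3.139, -0.002, 0.154]
contact_force: [-1.6, -1.1, 7.1]
opening: 0.558
```

Emit:
{"api": "servo_tool", "payload": {
  "rows": [
    [[0,0,1],0,4],
    [[0,0,3],0,4],
    [[0,0,4],0,4],
    [[0,0,4],0,4],
    [[0,0,1],0,4]
  ]
}}

```text
clock: 2.87
eef_pos: [530.7, -394.1, 182.2]
tcp_rot: [3.135, -0.007, 0.154]
contact_force: [2.0, -1.0, -0.5]
opening: 0.561
```

Emit:
{"api": "servo_tool", "payload": {
  "rows": [
    [[-0.5,3.2,0],0,4],
    [[-0.5,3.2,0],0,4],
    [[-0.5,3.2,0],0,4],
    [[-0.5,3.2,0],0,4],
    [[-0.5,3.2,0],0,4]
  ]
}}

```text
clock: 3.28
eef_pos: [502.5, -230.9, 175.1]
tcp_rot: [3.141, -0.001, 0.154]
contact_force: [0.6, -0.2, -0.5]
opening: 0.557
```

Emit:
{"api": "servo_tool", "payload": {
  "rows": [
    [[-0.5,3.2,0],0,4],
    [[-0.5,3.2,0],0,4],
    [[-0.5,3.2,0],0,4],
    [[-0.5,3.2,0],0,4],
    [[-0.5,3.2,0],0,4]
  ]
}}

```text
clock: 3.7
eef_pos: [477.6, -70.8, 175.1]
tcp_rot: [3.141, -0.001, 0.154]
contact_force: [1.3, 1.1, 0.0]
opening: 0.558
```

Emit:
{"api": "servo_tool", "payload": {
  "rows": [
    [[-0.4,3.2,0],0,4],
    [[-0.4,3.2,0],0,4],
    [[0,0,0],0,4],
    [[0,0,0],0,4]
  ]
}}

```text
clock: 4.03
eef_pos: [469.9, -6.9, 175.0]
tcp_rot: [3.141, -0.001, 0.157]
contact_force: [0.3, 0.1, 0.0]
opening: 0.554
```

```bash
python3 - <<'E'
from h import *
s=r.sense();print(s['clock'],s['eef_pos'],s['tcp_rot'],s['qpos'],s['contact_force'],s['opening'])
g=cam('side');save(g,'pics/e_s.png')
g=cam('top');save(g,'pics/e_t.png')
E
```

```text
4.0333 [469.91936013  -6.89913176 175.03613789] [ 3.14145584e+00 -9.76081752e-04  1.57075315e-01] [-1.78970083e-02  1.95582054e-01  2.02192014e+00  4.41352714e-05
  9.23105464e-01  1.39579746e+00] [0.33214121 0.09530697 0.04515671] 0.5542913600714061
```

View pics/e_s.png

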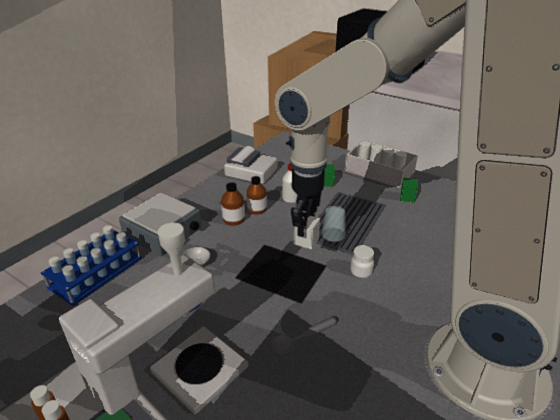

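View pics/e_t.png

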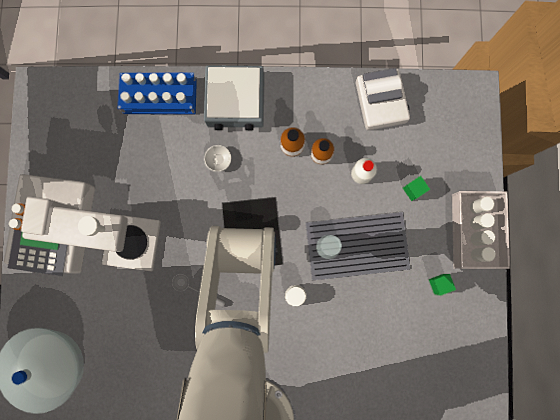

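Emit:
{"api": "servo_tool", "payload": {
  "rows": [
    [[0,0,-4],0,4],
    [[0,0,-4],0,4],
    [[0,0,-3],0,4],
    [[0,0,-1.4],0,4],
    [[0,0,0],0,4]
  ]
}}

```text
clock: 4.55
eef_pos: [468.1, -9.5, 47.5]
tcp_rot: [-3.141, 0.005, 0.152]
contact_force: [-0.7, -0.1, -0.8]
opening: 0.556
```

Emit:
{"api": "servo_tool", "payload": {
  "rows": [
    [[0,0,-0.4],0,4],
    [[0,0,0],0,4]
  ]
}}

```text
clock: 4.72
eef_pos: [470.7, -9.0, 46.7]
tcp_rot: [3.141, -0.001, 0.153]
contact_force: [0.4, -0.3, -0.6]
opening: 0.561
```

Emit:
{"api": "servo_tool", "payload": {
  "rows": [
    [[0,0,-0.2],0,4],
    [[0,0,0],0,4]
  ]
}}

```text
clock: 4.88
eef_pos: [471.2, -8.6, 45.5]
tcp_rot: [3.141, -0.002, 0.153]
contact_force: [-0.3, 0.6, -0.3]
opening: 0.558
```

Emit:
{"api": "servo_tool", "payload": {
  "rows": [
    [[0,0,0],0,4]
  ]
}}

```text
clock: 4.97
eef_pos: [471.2, -8.5, 45.5]
tcp_rot: [3.141, -0.003, 0.154]
contact_force: [-0.6, -1.6, 5.2]
opening: 0.556
```

Emit:
{"api": "servo_tool", "payload": {
  "rows": [
    [[0,0,0],0,7],
    [[0,0,0],0,7],
    [[0,0,0],0,7],
    [[0,0,2],0,7],
    [[0,0,4],0,7]
  ]
}}

```text
clock: 5.38
eef_pos: [467.0, -8.2, 101.8]
tcp_rot: [-3.14, 0.007, 0.154]
contact_force: [-0.4, -0.9, 0.9]
opening: 0.824
```

Emit:
{"api": "servo_tool", "payload": {
  "rows": [
    [[0,0,2],0,7],
    [[-2,-0.3,0],0,4],
    [[-2,-0.3,0],0,1],
    [[-1.6,-0.3,0],0,0],
    [[0,0,0],0,0]
  ]
}}

```text
clock: 5.8
eef_pos: [410.5, -17.4, 124.0]
tcp_rot: [-3.141, 0.003, 0.154]
contact_force: [0.0, 0.4, -1.8]
opening: 0.252
```

Emit:
{"api": "servo_tool", "payload": {
  "rows": [
    [[0,0,-2],0,0],
    [[0,0,-2],0,0],
    [[0,0,-1.6],0,0],
    [[0,0,0],0,0]
  ]
}}

```text
clock: 6.13
eef_pos: [413.1, -17.1, 66.2]
tcp_rot: [-3.141, 0.003, 0.154]
contact_force: [-0.7, 0.1, -0.1]
opening: -0.003
```

```bash
python3 - <<'E'
from h import *
s=r.sense();print(s['clock'],s['eef_pos'],s['contact_force'],s['opening'])
g=cam('wrist');save(g,'pics/f_w.png')
P=cloud(g);z=P[:,:,2];m=((z>60)&(z<74)).astype(np.uint8)
n,l,st,c=cv2.connectedComponentsWithStats(m)
for i in range(1,n):
    if st[i,4]>300: print(st[i],np.nanmean(P[l==i],0))
g=cam('side');f=g['frame'];cv2.imwrite('pics/f_s.png',cv2.resize(f[130:330,210:410],None,fx=3,fy=3)[:,:,::-1])
E
```

```text
6.1333 [413.13807082 -17.12772678  66.20615111] [-0.70765537  0.06296529 -0.08715648] -0.003238110771896188
[  220   106   117   111 12315] [471.13428696  -8.8851255   66.63357664]
[247 252  60  24 699] [423.21257413 -15.76533422  67.69029823]
[439 339  56  34 652] [ 384.34529146 -128.97713302   66.68333461]
```

View pics/f_s.png

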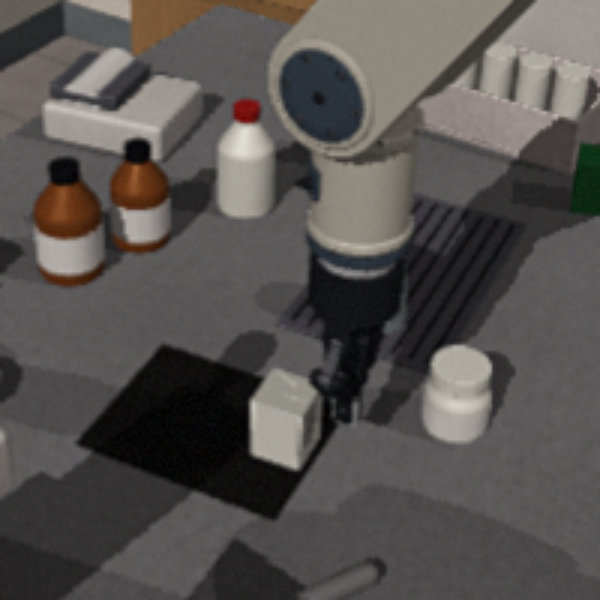

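View pics/f_w.png

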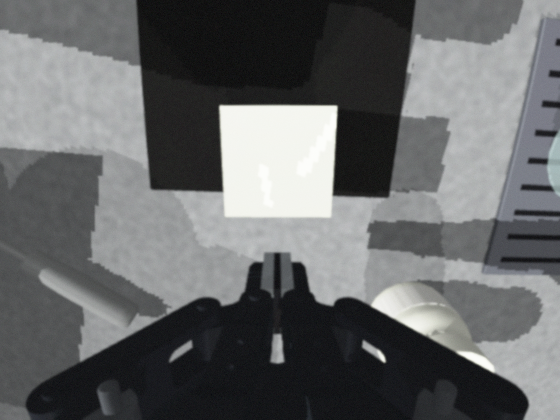

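Emit:
{"api": "servo_tool", "payload": {
  "rows": [
    [[1.0,0.15,0],0,0],
    [[0.8,0.12,0],0,0],
    [[0.4,0.06,0.1],0,0],
    [[0.4,0.06,0.2],0,0],
    [[0.4,0.06,0.2],0,0]
  ]
}}

```text
clock: 6.65
eef_pos: [444.7, -12.7, 73.8]
tcp_rot: [3.142, -0.0, 0.154]
contact_force: [-0.3, 0.7, 0.1]
opening: 0.001
```

```bash
cat > look.py <<'E'
from h import *
import sys
n=sys.argv[1]; a=[int(x) for x in sys.argv[2:6]] or [200,160,400,360]
s=r.sense();print(s['clock'],s['eef_pos'].round(1),s['contact_force'].round(1),round(s['opening'],3))
w=cam('wrist')['frame']
g=cam('side');f=g['frame'];c=f[a[1]:a[3],a[0]:a[2]]
c=cv2.resize(c,(420,420)); o=np.hstack([c,cv2.resize(w[:, :],(380,285)) if 0 else cv2.copyMakeBorder(cv2.resize(w,(380,285)),0,135,0,0,0)])
cv2.imwrite(f'pics/{n}.png',o[:,:,::-1])
E
python3 look.py g1
```

```text
6.65 [444.7 -12.7  73.8] [-0.3  0.7  0.1] 0.001
```

View pics/g1.png

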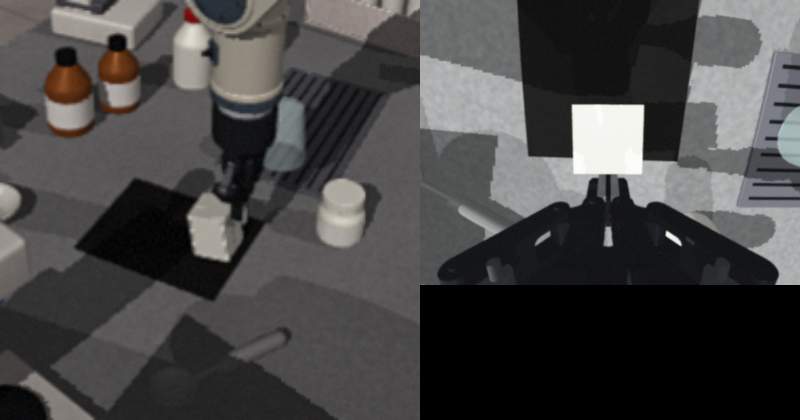

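```bash
cat > tilt.py <<'E'
from h import *
g=cam('wrist');P=cloud(g);f=g['frame'].astype(int)
m=(f.min(2)>150)
m=m&(P[:,:,2]>10)&(P[:,:,2]<110)&(P[:,:,0]>430)&(P[:,:,0]<700)&(abs(P[:,:,1])<110)
n,l,st,c=cv2.connectedComponentsWithStats(cv2.erode(m.astype(np.uint8),np.ones((3,3))))
for i in range(1,n):
    if st[i,4]>400:
        Q=P[l==i];cc=np.median(Q,0);A=np.c_[Q[:,:2]-cc[:2],np.ones(len(Q))];x=np.linalg.lstsq(A,Q[:,2],rcond=None)[0]
        print(st[i],'min',np.percentile(Q,1,0).round(),'max',np.percentile(Q,99,0).round(),'tilt deg dz/dx,dz/dy',np.degrees(np.arctan(x[:2])).round(1), 'rms',np.std(Q[:,2]-A@x).round(1))
E
python3 tilt.py
```

```text
[ 225  155  103  101 9649] min [458. -31.  65.] max [506.  17.  73.] tilt deg dz/dx,dz/dy [-8.1 -1.2] rms 0.6
```

Emit:
{"api": "servo_tool", "payload": {
  "rows": [
    [[0.5,0.08,0.0],0,0],
    [[0.5,0.08,0.1],0,0],
    [[0.5,0.08,0.1],0,0],
    [[0.5,0.08,0.1],0,0]
  ]
}}

```text
clock: 7.13
eef_pos: [464.8, -9.5, 76.4]
tcp_rot: [3.142, -0.0, 0.154]
contact_force: [-1.3, -0.2, -0.5]
opening: -0.0
```

```bash
python3 tilt.py; python3 look.py g2
```

```text
[ 225  150  104  104 9817] min [474. -28.  59.] max [526.  20.  82.] tilt deg dz/dx,dz/dy [-23.3  -3.9] rms 3.7
7.1833 [466.1  -9.4  76.7] [1.4 0.7 1.1] -0.003
```

View pics/g2.png

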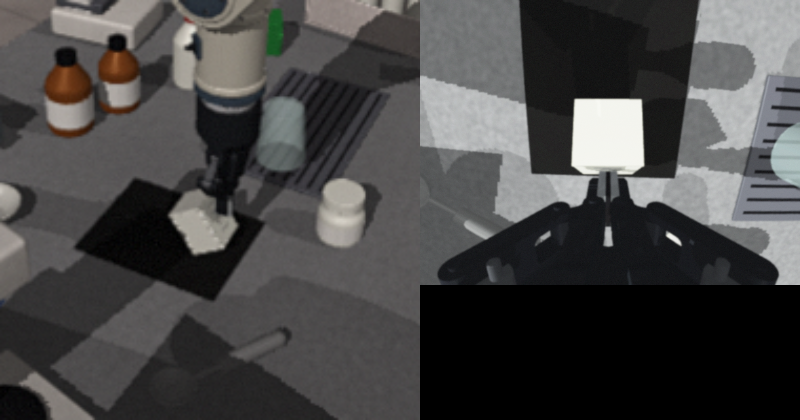

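Emit:
{"api": "servo_tool", "payload": {
  "rows": [
    [[0.4,0.06,0.0],0,0],
    [[0.4,0.06,0.0],0,0],
    [[0.4,0.06,0.0],0,0],
    [[0,0,0],0,0],
    [[0,0,0],0,0]
  ]
}}

```text
clock: 7.7
eef_pos: [476.3, -7.8, 76.2]
tcp_rot: [3.142, -0.0, 0.154]
contact_force: [-0.4, 0.9, -0.3]
opening: -0.004
```

```bash
python3 tilt.py; python3 look.py g3
```

```text
[  230   102    96   120 10467] min [497. -25.  49.] max [560.  24.  52.] tilt deg dz/dx,dz/dy [0.1 0. ] rms 0.6
7.75 [476.   -7.8  76.2] [-0.1 -0.  -0.2] 0.002
```

View pics/g3.png

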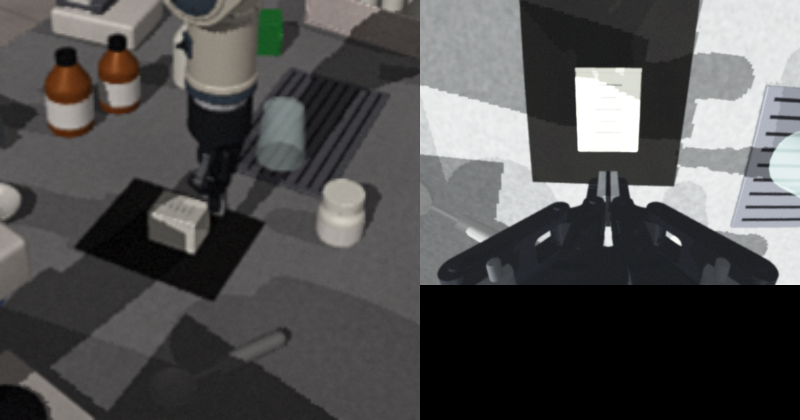

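Emit:
{"api": "servo_tool", "payload": {
  "rows": [
    [[0,0,-1.3],0,0],
    [[0,0,-1.0],0,0],
    [[0.6,0.09,0],0,0],
    [[0.3,0.05,0],0,0],
    [[0,0,0],0,0]
  ]
}}

```text
clock: 8.27
eef_pos: [486.2, -6.3, 53.5]
tcp_rot: [3.142, -0.001, 0.154]
contact_force: [0.1, 0.1, -0.1]
opening: 0.001
```

```bash
python3 tilt.py; python3 look.py g4
```

```text
[  224   121   108   134 10996] min [498. -25.  49.] max [561.  24.  52.] tilt deg dz/dx,dz/dy [-0.1 -0. ] rms 0.6
8.3167 [485.8  -6.3  53.6] [ 0.3 -0.7 -0.3] -0.004
```

View pics/g4.png

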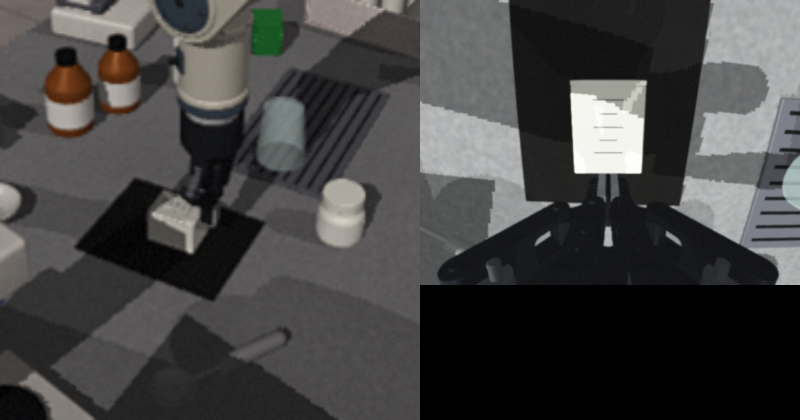

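Emit:
{"api": "servo_tool", "payload": {
  "rows": [
    [[0.3,0.05,0],0,0],
    [[0.3,0.05,0.2],0,0],
    [[0.3,0.05,0.25],0,0],
    [[0,0,0],0,0]
  ]
}}

```text
clock: 8.75
eef_pos: [495.3, -4.8, 58.5]
tcp_rot: [3.141, -0.002, 0.154]
contact_force: [0.3, -1.0, -0.1]
opening: -0.002
```

```bash
python3 tilt.py; python3 look.py g5
```

```text
[  225   121   106   135 12942] min [508. -23.  50.] max [571.  26.  56.] tilt deg dz/dx,dz/dy [-4.5 -0.7] rms 0.6
8.8 [494.8  -4.8  58.2] [ 0.1 -0.1 -0.3] 0.002
```

View pics/g5.png

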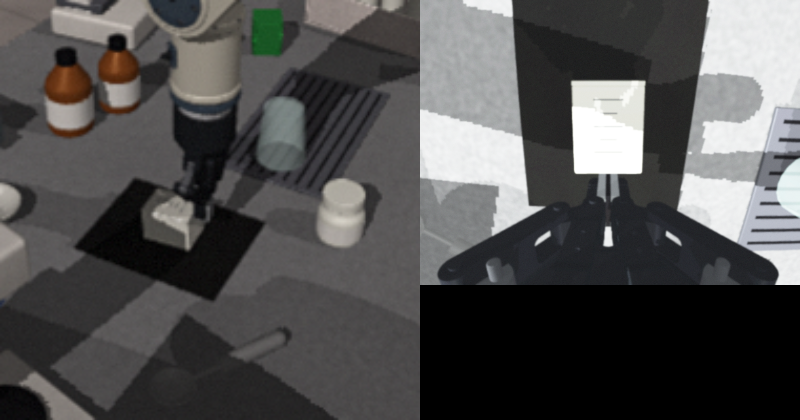

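Emit:
{"api": "servo_tool", "payload": {
  "rows": [
    [[0.2,0.03,0.3],0,0],
    [[0.2,0.03,0.3],0,0],
    [[0.25,0.04,0.3],0,0],
    [[0,0,0],0,0]
  ]
}}

```text
clock: 9.23
eef_pos: [501.7, -3.8, 67.6]
tcp_rot: [3.141, -0.002, 0.154]
contact_force: [0.9, 0.4, 0.6]
opening: -0.001
```

```bash
python3 tilt.py; python3 look.py g6
```

```text
[  228   122    99   132 12170] min [514. -22.  49.] max [576.  27.  62.] tilt deg dz/dx,dz/dy [-10.9  -1.7] rms 0.6
9.2833 [501.2  -3.9  67.3] [-1.2  0.5  0.4] 0.003
```

View pics/g6.png

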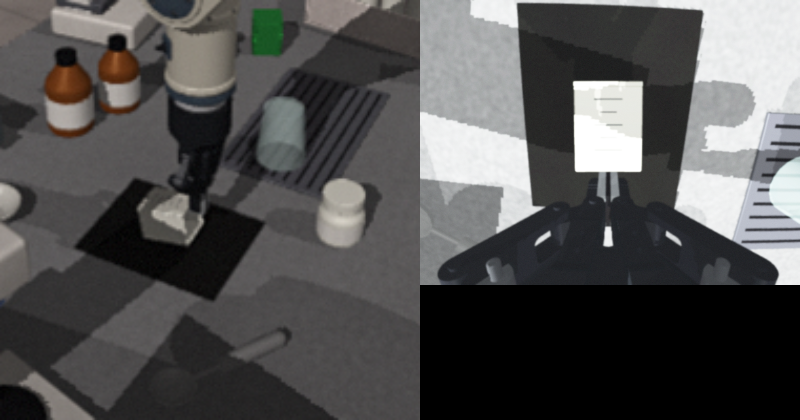

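Emit:
{"api": "servo_tool", "payload": {
  "rows": [
    [[0.3,0.05,0.27],0,0],
    [[0.3,0.05,0.27],0,0],
    [[0.3,0.05,0.27],0,0],
    [[0.3,0.05,0.25],0,0],
    [[0,0,0],0,0]
  ]
}}

```text
clock: 9.8
eef_pos: [513.9, -1.8, 78.1]
tcp_rot: [3.141, -0.002, 0.154]
contact_force: [0.4, -0.1, -0.0]
opening: 0.003
```

```bash
python3 tilt.py; python3 look.py g7
```

```text
[  231   128    94   124 10824] min [526. -20.  47.] max [585.  28.  71.] tilt deg dz/dx,dz/dy [-21.8  -3.5] rms 0.7
9.85 [513.3  -1.8  77.8] [-0.4  0.4  0.1] 0.003
```

View pics/g7.png

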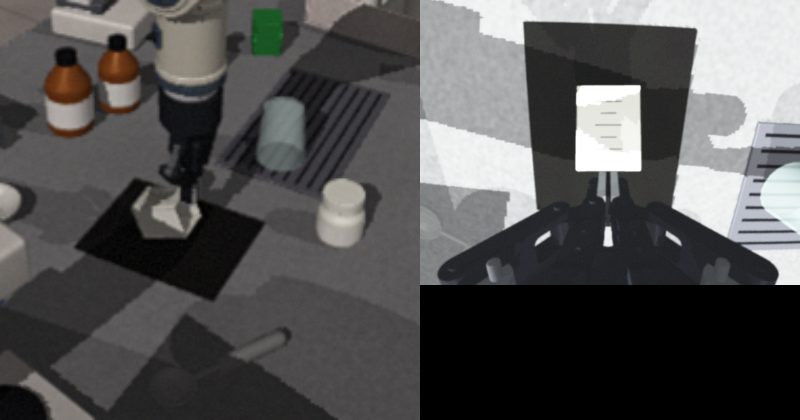

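Emit:
{"api": "servo_tool", "payload": {
  "rows": [
    [[0.35,0.05,0.15],0,0],
    [[0.35,0.05,0.15],0,0],
    [[0.35,0.05,0.15],0,0],
    [[0.35,0.05,0.12],0,0],
    [[0,0,0],0,0]
  ]
}}

```text
clock: 10.37
eef_pos: [527.7, 0.2, 84.0]
tcp_rot: [3.141, -0.001, 0.154]
contact_force: [-4.5, 0.9, 10.4]
opening: 0.002
```

```bash
python3 tilt.py; python3 look.py g8
```

```text
[  231   137    93   124 10256] min [517. -20.  37.] max [593.  30.  77.] tilt deg dz/dx,dz/dy [-19.8  -3.3] rms 8.3
10.4167 [5.273e+02 2.000e-01 8.390e+01] [-4.   0.   9.9] -0.001
```

View pics/g8.png

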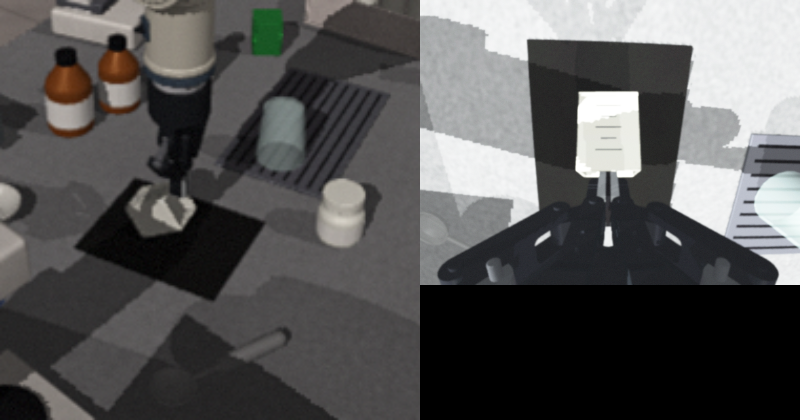

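Emit:
{"api": "servo_tool", "payload": {
  "rows": [
    [[0,0,0.2],0,0],
    [[0,0,0.0],0,0]
  ]
}}

```text
clock: 10.68
eef_pos: [527.2, 0.1, 85.5]
tcp_rot: [3.141, -0.001, 0.154]
contact_force: [-0.9, 0.2, 0.6]
opening: -0.003
```

```bash
python3 tilt.py; python3 look.py g9; python3 - <<'E'
import sys; sys.path.insert(0,'.')
from h import *
g=cam('wrist'); cv2.imwrite('pics/g9w.png',cv2.resize(g['frame'][120:330,180:380],None,fx=3,fy=2.8)[:,:,::-1])
P=cloud(g)
for v in range(130,310,8): print(v,P[v,250].round(),P[v,278].round())
E
```

```text
[ 231  137   92  123 9968] min [517. -20.  37.] max [593.  30.  77.] tilt deg dz/dx,dz/dy [-21.1  -3.8] rms 7.6
10.7333 [5.27e+02 1.00e-01 8.53e+01] [-0.7  0.6  2.2] 0.002
130 [591.  28.   1.] [594.   9.   3.]
138 [589.  24.  43.] [591.   9.  45.]
146 [585.  24.  46.] [587.   8.  47.]
154 [581.  23.  49.] [583.   8.  50.]
162 [577.  22.  52.] [579.   7.  53.]
170 [573.  21.  54.] [575.   7.  54.]
178 [569.  21.  57.] [571.   6.  56.]
186 [565.  20.  59.] [568.   5.  59.]
194 [562.  19.  60.] [564.   5.  60.]
202 [558.  19.  63.] [560.   4.  63.]
210 [554.  18.  65.] [557.   4.  66.]
218 [551.  17.  68.] [553.   3.  67.]
226 [547.  17.  70.] [550.   3.  71.]
234 [544.  16.  72.] [546.   2.  73.]
242 [540.  16.  74.] [542.   2.  74.]
250 [537.  15.  76.] [539.   1.  77.]
258 [513.  15.  37.] [539.   1.  84.]
266 [532.  14.  85.] [538.   1.  92.]
274 [533.  13.  93.] [538.   1.  99.]
282 [532.  13.  99.] [539.   1. 106.]
290 [537.  12. 113.] [538.   1. 111.]
298 [539.  12. 121.] [534.   0. 111.]
306 [538.  11. 124.] [531.  -0. 111.]
```

View pics/g9w.png

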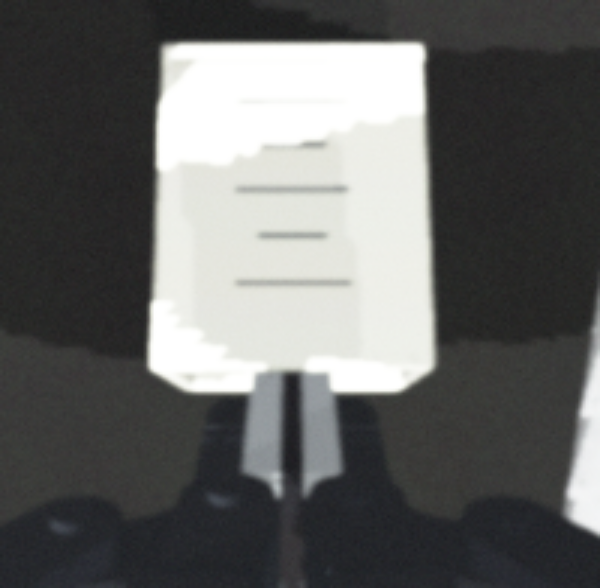

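Emit:
{"api": "servo_tool", "payload": {
  "rows": [
    [[0.35,0.05,0.12],0,0],
    [[0.35,0.05,0.11],0,0],
    [[0.35,0.05,0.1],0,0],
    [[0,0,0],0,0]
  ]
}}

```text
clock: 11.22
eef_pos: [538.5, 1.7, 88.9]
tcp_rot: [3.141, -0.002, 0.154]
contact_force: [-1.0, -0.7, 5.1]
opening: 0.002
```

```bash
cat > prof.py <<'E'
from h import *
g=cam('wrist');P=cloud(g)
c=np.array([527,0.1]);d=np.array([.988,.153]);
q=P[:,250].copy();m=(q[:,2]>8)&(q[:,2]<100);q=q[m];
t=(q[:,:2]-c)@d; print(np.c_[t,q[:,2]][::8].round().tolist())
E
python3 prof.py; python3 look.py g10
```

```text
[[72.0, 39.0], [68.0, 44.0], [64.0, 48.0], [60.0, 49.0], [56.0, 53.0], [52.0, 55.0], [48.0, 59.0], [45.0, 63.0], [41.0, 66.0], [37.0, 68.0], [34.0, 72.0], [31.0, 73.0], [27.0, 77.0], [25.0, 80.0], [-0.0, 41.0], [19.0, 88.0], [19.0, 96.0]]
11.2667 [537.9   1.7  88.7] [-2.4 -0.7  5.3] -0.001
```

View pics/g10.png

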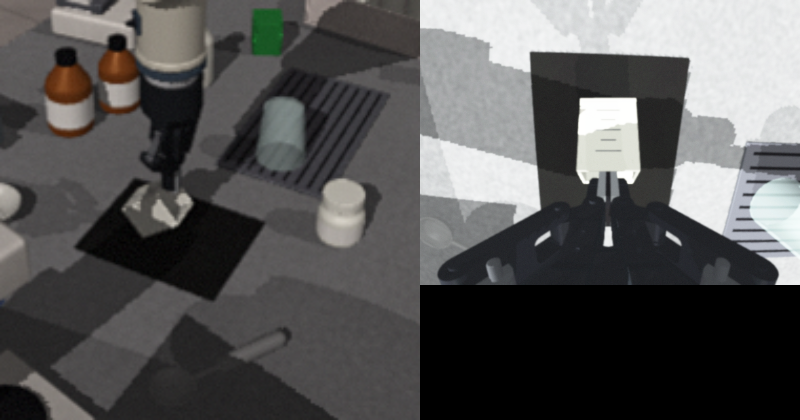

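Emit:
{"api": "servo_tool", "payload": {
  "rows": [
    [[0.35,0.05,0.12],0,0],
    [[0.35,0.05,0.08],0,0],
    [[0.35,0.05,0.05],0,0],
    [[0,0,0],0,0]
  ]
}}

```text
clock: 11.7
eef_pos: [548.5, 3.2, 90.9]
tcp_rot: [3.141, -0.001, 0.154]
contact_force: [-0.3, 0.9, 0.4]
opening: -0.005
```

```bash
python3 prof.py; python3 look.py g11
```

```text
[[81.0, 30.0], [77.0, 37.0], [73.0, 42.0], [69.0, 48.0], [65.0, 53.0], [62.0, 59.0], [58.0, 63.0], [55.0, 67.0], [52.0, 72.0], [49.0, 76.0], [46.0, 80.0], [23.0, 34.0], [20.0, 39.0], [16.0, 43.0], [14.0, 50.0], [30.0, 91.0], [30.0, 98.0]]
11.75 [548.    3.2  90.8] [0.  0.2 0.1] -0.001
```

View pics/g11.png

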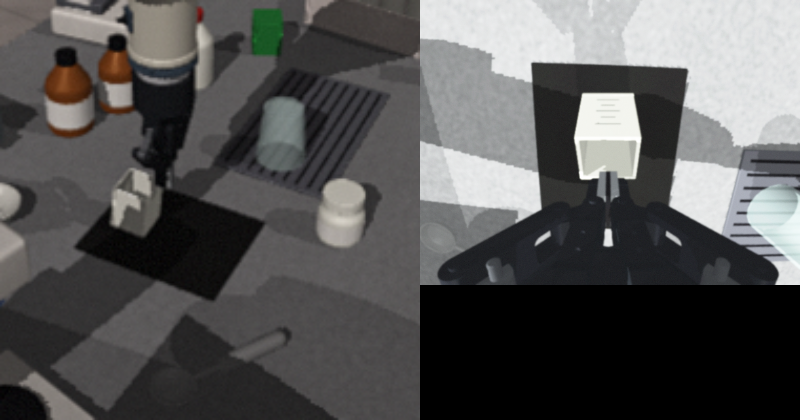

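Emit:
{"api": "servo_tool", "payload": {
  "rows": [
    [[-0.5,-0.08,1],0,0],
    [[0,0,2],0,0],
    [[0,0,2],0,0],
    [[0,0,0],0,0],
    [[0,0,0],0,0]
  ]
}}

```text
clock: 12.27
eef_pos: [543.0, 2.2, 142.4]
tcp_rot: [3.141, -0.003, 0.154]
contact_force: [0.5, -0.0, -0.3]
opening: 0.003
```

```bash
python3 look.py g12; python3 - <<'E'
from h import *
g=cam('wrist');np.savez('w12.npz',**{k:np.array(v) for k,v in g.items()})
P=cloud(g);z=P[:,:,2];f=g['frame'].astype(int)
m=((z>58)&(z<75)&(f.min(2)>120)).astype(np.uint8)
m[:, :150]=0;m[:,400:]=0
n,l,st,c=cv2.connectedComponentsWithStats(m)
for i in range(1,n):
    if st[i,4]>200:
        cn=cv2.findContours((l==i).astype(np.uint8),0,1)[0][0];R=cv2.minAreaRect(cn);b=plane(g,cv2.boxPoints(R),67)
        print(st[i],b.round(1).tolist(),plane(g,[R[0]],67).round(1),np.nanmean(P[l==i],0).round(1))
        e=b[1]-b[0];print(np.degrees(np.arctan2(e[1],e[0])))
save(g,'pics/g12w.png')
E
```

```text
12.2667 [543.    2.2 142.4] [ 0.5 -0.  -0.3] 0.003
[ 240  121   74   71 1478] [[611.2, 36.9, 67.0], [618.4, -10.1, 67.0], [572.3, -18.8, 67.0], [564.6, 31.3, 67.0]] [[592.3   9.9  67. ]] [590.4   9.5  65.6]
-81.20747776382912
```

View pics/g12.png

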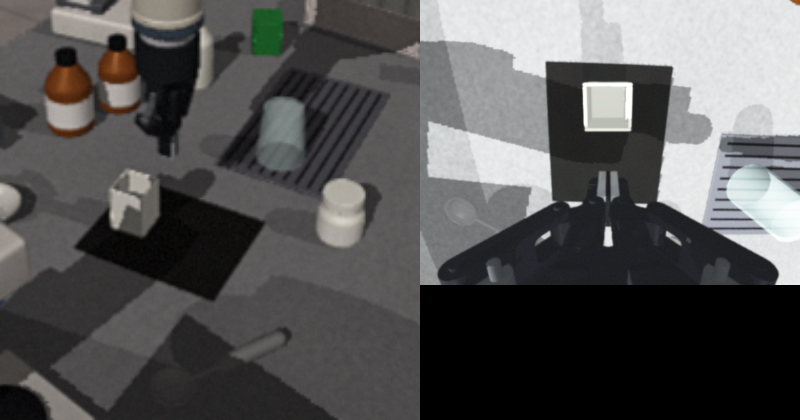

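View pics/g12w.png

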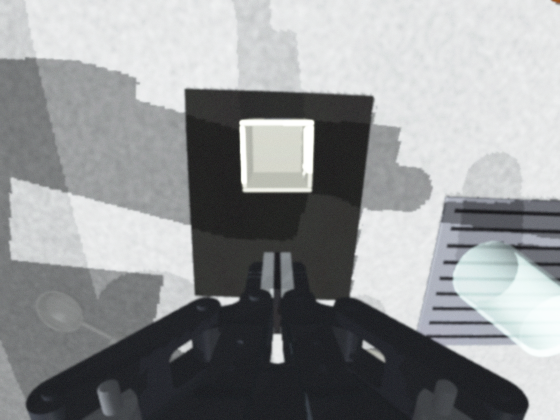

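```bash
python3 - <<'E'
from h import *
o=np.array([507.2,356.8])
for n in('a_top','a_side'):
    g={k:v for k,v in np.load(n+'.npz').items()}
    P=cloud(g).reshape(-1,3)
    b=P[(abs(P[:,2]-20)<2.5)&(np.linalg.norm(P[:,:2]-o,axis=1)<115)&(np.linalg.norm(P[:,:2]-o,axis=1)>58)]
    print(n,len(b)); R=cv2.minAreaRect(b[:,:2].astype(np.float32)); print(R)
    th=np.radians(-6);d=np.c_[(P[:,:2]-o)@[np.cos(th),np.sin(th)],(P[:,:2]-o)@[-np.sin(th),np.cos(th)],P[:,2]]
    for lo,hi in((205,262),(262,280),(285,330),(330,365),(365,400)):
        q=d[(d[:,2]>lo)&(d[:,2]<hi)&(abs(d[:,0])<150)&(abs(d[:,1])<220)]
        if len(q)>5: print(lo,hi,len(q),np.percentile(q,2,0).round(),np.percentile(q,98,0).round())
# arm now
g=cam('side');P=cloud(g).reshape(-1,3);s=r.sense()['eef_pos'];q=P-s
q=q[(abs(q[:,0])<150)&(abs(q[:,1])<150)&(q[:,2]>20)&(q[:,2]<600)]
for lo in range(0,560,20):
    w=q[(q[:,2]>=lo)&(q[:,2]<lo+20)]
    if len(w)>3: print(lo,len(w),np.percentile(w,1,0).round(),np.percentile(w,99,0).round())
E
```

```text
a_top 571
((506.07177734375, 356.6647644042969), (149.92002868652344, 150.77496337890625), 82.72413635253906)
205 262 260 [-30. -47. 212.] [ 76. 145. 262.]
262 280 2975 [-28. -43. 264.] [ 66. 192. 280.]
285 330 45 [ -1.  -9. 285.] [ 73. 190. 310.]
330 365 63 [ -2. -21. 343.] [ 38.  17. 365.]
365 400 289 [  0. -20. 366.] [ 39.  19. 374.]
a_side 1870
((506.85308837890625, 357.3639221191406), (148.9342041015625, 151.0372772216797), 82.7026138305664)
205 262 2636 [-30. -33. 211.] [ 58. 200. 261.]
262 280 4803 [-28. -36. 263.] [ 58. 199. 280.]
285 330 170 [  9.  -6. 286.] [ 24.   9. 328.]
330 365 284 [ -1. -14. 331.] [ 25.  21. 364.]
365 400 373 [ -1. -20. 365.] [ 40.  21. 373.]
20 51 [-17. -27.  21.] [ 8. 30. 40.]
40 107 [-19. -48.  41.] [ 3. 46. 60.]
60 144 [-22. -57.  60.] [ 1. 61. 80.]
80 185 [-23. -29.  80.] [ 2. 61. 99.]
100 89 [-22.   6. 100.] [  3.  42. 120.]
120 215 [-38. -15. 120.] [ 22.  38. 140.]
140 219 [-38. -13. 140.] [ 26.  39. 160.]
160 212 [-39. -22. 160.] [ 28.  38. 180.]
180 268 [-41. -22. 181.] [ 26.  41. 200.]
200 271 [-40. -14. 200.] [ 27.  40. 219.]
220 281 [-40. -15. 220.] [ 28.  40. 240.]
240 298 [-40. -12. 240.] [ 29.  41. 260.]
260 254 [-40. -12. 260.] [ 21.  39. 280.]
280 264 [-42. -30. 281.] [ 26.  65. 300.]
300 275 [-54. -46. 301.] [ 41.  68. 320.]
320 421 [-77. -44. 320.] [ 44.  68. 340.]
340 539 [-101.  -44.  340.] [ 41.  68. 360.]
360 624 [-124.  -44.  360.] [ 29.  66. 380.]
380 628 [-145.   58.  380.] [  5.  64. 400.]
400 594 [-149.   58.  400.] [-20.  63. 420.]
420 508 [-149.   58.  420.] [-45.  64. 440.]
440 397 [-149.   58.  440.] [-69.  63. 460.]
460 276 [-149.   22.  460.] [-93.  64. 480.]
480 209 [-149.   20.  480.] [-116.   63.  500.]
500 69 [-150.   -5.  500.] [-121.   44.  519.]
```

Emit:
{"api": "servo_tool", "payload": {
  "rows": [
    [[0.4,0.07,0],0.12,8.5],
    [[0.4,0.07,0],0.12,8.5],
    [[0.4,0.07,0],0.12,8.5],
    [[0.4,0.07,0],0.12,8.5],
    [[0.4,0.07,0],0.12,8.5]
  ]
}}

```text
clock: 12.88
eef_pos: [562.1, 5.8, 140.0]
tcp_rot: [-3.14, 0.001, 0.76]
contact_force: [-0.3, -1.0, 0.2]
opening: 0.712
```

Emit:
{"api": "servo_tool", "payload": {
  "rows": [
    [[0,0,0],0.12,8.5],
    [[0,0,0],0.12,8.5],
    [[0,0,0],0.12,8.5],
    [[0,0,0],0.12,8.5],
    [[0,0,0],0.12,8.5]
  ]
}}

```text
clock: 13.3
eef_pos: [561.9, 5.8, 139.9]
tcp_rot: [-3.14, 0.0, 1.36]
contact_force: [-0.1, -0.6, -0.7]
opening: 0.994
```

Emit:
{"api": "servo_tool", "payload": {
  "rows": [
    [[0,0,0],0.12,8.5],
    [[0,0,0],0.12,8.5],
    [[0,0,0],0.12,8.5],
    [[0,0,0],0.12,8.5],
    [[0,0,0],0.12,8.5]
  ]
}}

```text
clock: 13.72
eef_pos: [561.9, 5.8, 140.0]
tcp_rot: [-3.14, -0.001, 1.96]
contact_force: [-0.1, -1.1, -0.7]
opening: 0.996
```

Emit:
{"api": "servo_tool", "payload": {
  "rows": [
    [[0,0,0],0.12,8.5],
    [[0,0,0],0.12,8.5],
    [[0,0,0],0.12,8.5],
    [[0,0,0],0.12,8.5],
    [[0,0,0],0.12,8.5]
  ]
}}

```text
clock: 14.13
eef_pos: [561.9, 5.8, 140.0]
tcp_rot: [-3.141, -0.001, 2.56]
contact_force: [0.0, 0.4, -0.5]
opening: 0.99
```

Emit:
{"api": "servo_tool", "payload": {
  "rows": [
    [[0,0,0],0.12,8.5],
    [[0,0,0],0.12,8.5],
    [[0,0,0],0.12,8.5],
    [[0,0,0],0.12,8.5],
    [[0,0,0],0.12,8.5]
  ]
}}

```text
clock: 14.55
eef_pos: [561.9, 5.8, 139.9]
tcp_rot: [-3.142, -0.002, -3.123]
contact_force: [-1.2, 0.1, -0.1]
opening: 0.999
```

Emit:
{"api": "servo_tool", "payload": {
  "rows": [
    [[0,0,0],0.12,8.5],
    [[0,0,0],0.02,8.5],
    [[0,0,0],0,8.5],
    [[0,0,0],0,8.5]
  ]
}}

```text
clock: 14.88
eef_pos: [562.2, 5.8, 140.4]
tcp_rot: [3.141, -0.001, -2.993]
contact_force: [-0.0, -0.9, -0.5]
opening: 0.994
```

```bash
python3 look.py h1; python3 - <<'E'
from h import *
s=r.sense();print(s['tcp_rot'],s['qpos'])
g=cam('side')
P=cloud(g);m=((abs(P[:,:,2]-66)<3)&(np.hypot(P[:,:,0]-591,P[:,:,1]-10)<45)).astype(np.uint8);Q=P[m>0];print(len(Q),Q.min(0),Q.max(0))
# arm silhouette
f=g['frame'][20:320,150:400];cv2.imwrite('pics/h1s.png',cv2.resize(f,None,fx=2,fy=2)[:,:,::-1])
E
```

```text
14.8833 [562.2   5.8 140.4] [-0.  -0.9 -0.5] 0.994
[ 3.14155091e+00 -4.40515947e-04 -2.99195718e+00] [ 7.66293305e-03  3.76156403e-01  1.85678539e+00 -2.66216998e-05
  9.09092855e-01 -1.71275250e+00]
90 [563.97287185 -17.28327321  63.05816831] [616.92870021  36.36177008  68.88658105]
```

View pics/h1s.png

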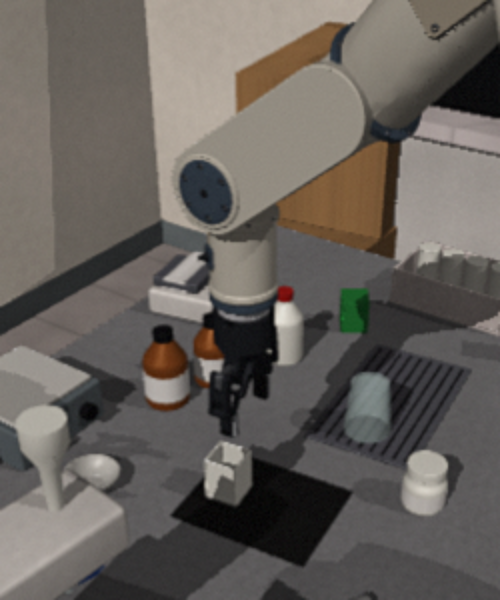

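Emit:
{"api": "servo_tool", "payload": {
  "rows": [
    [[0.1,0,-3],0,8.5],
    [[0,0,-3],0,8.5],
    [[0,0,-3],0,8.5],
    [[0,0,-0.6],0,8.5],
    [[0,0,0],0,8.5]
  ],
  "squeeze": 35
}}

```text
clock: 15.45
eef_pos: [561.9, 5.8, 43.1]
tcp_rot: [3.141, -0.004, -2.99]
contact_force: [-0.2, 0.2, 0.3]
opening: 0.996
```

Emit:
{"api": "servo_tool", "payload": {
  "rows": [
    [[0,0,0],0,4],
    [[0,0,0],0,4],
    [[0,0,0],0,4],
    [[0,0,0],0,4],
    [[0,0,0],0,4]
  ]
}}

```text
clock: 15.87
eef_pos: [564.7, 5.8, 46.7]
tcp_rot: [-3.141, 0.003, -2.99]
contact_force: [-0.8, 0.3, 5.1]
opening: 0.552
```

Emit:
{"api": "servo_tool", "payload": {
  "rows": [
    [[0,0,0],0,4],
    [[0,0,0],0,4],
    [[0,0,0],0,4],
    [[0,0,0.5],0,4],
    [[0,0,1],0,4]
  ]
}}

```text
clock: 16.28
eef_pos: [563.1, 5.8, 60.4]
tcp_rot: [3.142, -0.001, -2.989]
contact_force: [-0.7, -0.3, -0.9]
opening: 0.553
```

```bash
python3 look.py h2 250 180 390 320
```

```text
16.2833 [563.1   5.8  60.4] [-0.7 -0.3 -0.9] 0.553
```

View pics/h2.png

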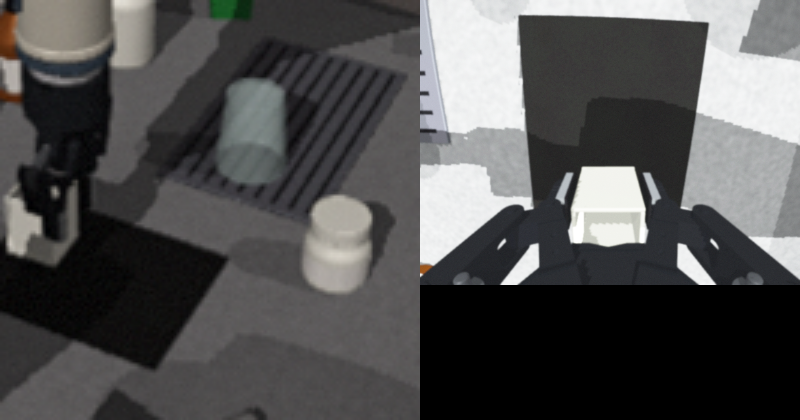

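Emit:
{"api": "servo_tool", "payload": {
  "rows": [
    [[0,0,2],0,4],
    [[0,0,3],0,4],
    [[-1,2,0],-0.025,4],
    [[-1.5,3,0],-0.025,4],
    [[-1.5,3,0],-0.025,4]
  ]
}}

```text
clock: 16.8
eef_pos: [523.8, 86.1, 111.0]
tcp_rot: [3.141, 0.002, -3.068]
contact_force: [-0.0, 0.0, -1.4]
opening: 0.557
```

Emit:
{"api": "servo_tool", "payload": {
  "rows": [
    [[-1.5,3,0],-0.025,4],
    [[-1.5,3,0],-0.025,4],
    [[-1.5,3,0],-0.025,4],
    [[-1.5,3,0],-0.025,4],
    [[-1.5,3,0],-0.025,4]
  ]
}}

```text
clock: 17.22
eef_pos: [447.8, 237.2, 110.4]
tcp_rot: [3.141, 0.001, 3.092]
contact_force: [0.3, 0.3, -0.1]
opening: 0.554
```

Emit:
{"api": "servo_tool", "payload": {
  "rows": [
    [[-1.5,3,0],-0.025,4],
    [[-1.5,3,0],-0.025,4],
    [[-1.5,3,0],-0.025,4],
    [[-1.5,2.8,0],0,4],
    [[-1,2,0],0,4]
  ]
}}

```text
clock: 17.63
eef_pos: [377.3, 376.1, 110.4]
tcp_rot: [3.141, 0.0, 3.019]
contact_force: [1.4, 0.4, 0.1]
opening: 0.551
```

Emit:
{"api": "servo_tool", "payload": {
  "rows": [
    [[0,0,0],0,4],
    [[0,0,0],0,4]
  ]
}}

```text
clock: 17.8
eef_pos: [378.0, 374.7, 110.2]
tcp_rot: [3.141, 0.0, 3.021]
contact_force: [0.7, 0.2, -1.8]
opening: 0.554
```

```bash
python3 look.py i1 100 150 370 420; python3 - <<'E'
from h import *
s=r.sense();print(s['tcp_rot'],s['qpos'])
for n in('side','wrist'):
    g=cam(n);P=cloud(g);f=g['frame'].astype(int);d=P-s['eef_pos']
    m=(f.min(2)>110)&(np.hypot(d[:,:,0],d[:,:,1])<80)&(P[:,:,2]>40)&(d[:,:,2]<40)
    Q=P[m];
    if len(Q): print(n,len(Q),np.percentile(Q,1,0).round(1),np.percentile(Q,99,0).round(1))
    T=Q[Q[:,2]>np.percentile(Q[:,2],99)-6]; c=T.mean(0);A=np.c_[T[:,:2]-c[:2],np.ones(len(T))];print(c,np.linalg.lstsq(A,T[:,2],rcond=None)[0])
E
```

```text
17.8 [378.  374.7 110.2] [ 0.7  0.2 -1.8] 0.554
[-3.14125708e+00  3.65233539e-05  3.01899428e+00] [ 7.75538314e-01  3.79229894e-01  1.94255769e+00 -3.25027430e-04
  8.20044811e-01 -6.72437874e-01]
side 1 [429.7 391.4  71.4] [429.7 391.4  71.4]
[429.68698864 391.3668508   71.35699274] [ 0.          0.         71.35699274]
wrist 11750 [368.4 346.6  68.3] [429.2 402.7 137.9]
[371.89940512 383.89430056 137.02778331] [-1.70573877e-04 -2.88266980e-02  1.37027783e+02]
```

View pics/i1.png

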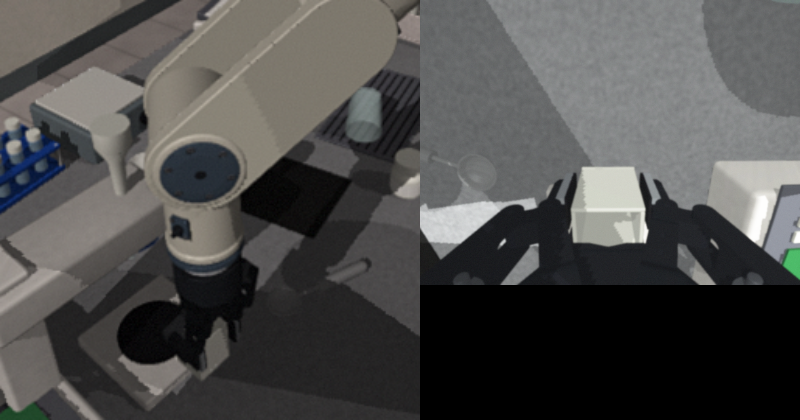

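```bash
python3 - <<'E'
from h import *
s=r.sense()['eef_pos'];th=np.radians(-7.3);o=np.array([507,357.])
R=np.array([[np.cos(th),np.sin(th)],[-np.sin(th),np.cos(th)]])
print('tcp tit',R@(s[:2]-o),s[2])
a=np.radians(44.7);ra=np.array([np.cos(a),np.sin(a)]);ta=np.array([np.sin(a),-np.cos(a)])
for n in('side','top'):
    g=cam(n);P=cloud(g).reshape(-1,3);q=P-s
    q=np.c_[q[:,:2]@ra,q[:,:2]@ta,q[:,2]]; q=q[(np.hypot(q[:,0],q[:,1])<110)]
    for lo in range(110,440,15):
        w=q[(q[:,2]>=lo)&(q[:,2]<lo+15)]
        if len(w)>5: print(n,lo,len(w),'rad',np.percentile(w[:,0],[1,99]).round(),'tanR',np.percentile(w[:,1],[1,99]).round())
    Pt=P; d=np.c_[(Pt[:,:2]-o)@R.T,Pt[:,2]];d=d[(np.hypot(d[:,0]-19,d[:,1])<40)&(d[:,2]>285)&(d[:,2]<380)]
    print('funnel',len(d),np.percentile(d,1,0).round(),np.percentile(d,99,0).round())
    save(g,f'pics/j_{n}.png')
E
```

```text
tcp tit [-129.00617444   -0.52006976] 109.95505983813318
side 110 283 rad [-34.  96.] tanR [-38.  91.]
side 125 456 rad [-35.  97.] tanR [-38.  91.]
side 140 494 rad [-35.  97.] tanR [-38.  91.]
side 155 504 rad [-36.  93.] tanR [-38.  94.]
side 170 145 rad [-38.  40.] tanR [-41. -11.]
side 185 374 rad [-39.  41.] tanR [-42.   2.]
side 200 345 rad [-39.  39.] tanR [-41.  -6.]
side 215 304 rad [-36.  38.] tanR [-40.  -8.]
side 230 348 rad [-37.  38.] tanR [-42.  -9.]
side 245 392 rad [-36.  38.] tanR [-39. -10.]
side 260 90 rad [-29.  30.] tanR [-40. -25.]
side 275 24 rad [-13.   9.] tanR [-62. -60.]
side 290 257 rad [-34.  35.] tanR [-66. -59.]
side 305 479 rad [-49.  44.] tanR [-68. -59.]
side 320 661 rad [-63.  47.] tanR [-68.  45.]
side 335 900 rad [-78.  47.] tanR [-68.  46.]
side 350 1257 rad [-88.  44.] tanR [-67.  54.]
side 365 2141 rad [-87.  33.] tanR [-65.  54.]
side 380 1295 rad [-90.  17.] tanR [-63.  56.]
side 395 1199 rad [-90.   0.] tanR [-63.  57.]
side 410 1118 rad [-96. -17.] tanR [-63.  57.]
side 425 953 rad [-100.  -33.] tanR [-63.  58.]
funnel 828 [ -1. -20. 287.] [ 41.  21. 373.]
top 110 32 rad [-36.  30.] tanR [ -3. 104.]
top 125 49 rad [-36.  30.] tanR [  3. 104.]
top 140 74 rad [-35.  95.] tanR [  8. 102.]
top 155 136 rad [-32.  94.] tanR [ 13. 105.]
top 170 21 rad [-35.  18.] tanR [18. 38.]
top 185 46 rad [-31.  12.] tanR [24. 40.]
top 200 6 rad [-20.  -5.] tanR [34. 38.]
top 290 13 rad [-38.  20.] tanR [-19.  65.]
top 305 58 rad [-49.  36.] tanR [-46.  67.]
top 320 133 rad [-61.  46.] tanR [-46.  67.]
top 335 258 rad [-72.  45.] tanR [-47.  67.]
top 350 623 rad [-83.  40.] tanR [-56.  66.]
top 365 1351 rad [-76.  30.] tanR [-56.  63.]
top 380 337 rad [-87.  18.] tanR [-60.  61.]
top 395 327 rad [-89.   0.] tanR [-61.  61.]
top 410 280 rad [-91. -17.] tanR [-61.  61.]
top 425 243 rad [-89. -33.] tanR [-61.  61.]
funnel 377 [ -1. -21. 288.] [ 40.  20. 375.]
```

View pics/j_top.png

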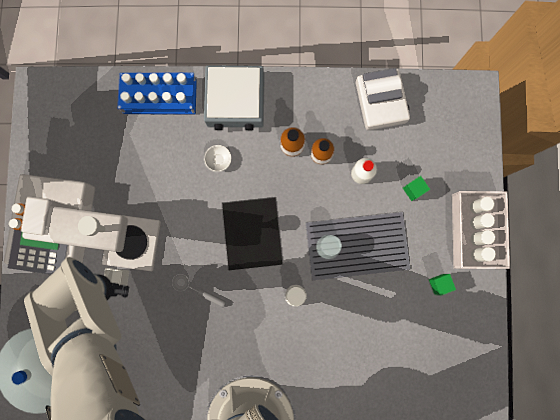

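Emit:
{"api": "servo_tool", "payload": {
  "rows": [
    [[0,-0.6,0],0.06,4],
    [[0,-0.6,0],0.06,4],
    [[0,-0.6,-1],0,4],
    [[0,0,-1.5],0,4],
    [[0,0,-0.9],0,4]
  ]
}}

```text
clock: 18.52
eef_pos: [378.4, 354.6, 74.5]
tcp_rot: [-3.141, -0.001, 3.136]
contact_force: [-1.4, -1.2, -0.3]
opening: 0.554
```

Emit:
{"api": "servo_tool", "payload": {
  "rows": [
    [[1,0,0],0,4],
    [[1,0,0],0,4],
    [[1,0,0],0,4],
    [[1,0,0],0,4],
    [[0,0,0],0,4]
  ]
}}

```text
clock: 18.93
eef_pos: [421.6, 356.6, 76.7]
tcp_rot: [3.14, 0.003, 3.138]
contact_force: [-1.0, 0.2, -0.2]
opening: 0.552
```

```bash
python3 look.py k1 100 200 320 420;python3 - <<'E'
from h import *
s=r.sense();print(s['tcp_rot'],s['qpos'])
g=cam('top');cv2.imwrite('pics/k1t.png',cv2.resize(g['frame'][200:300,60:200],None,fx=5,fy=5)[:,:,::-1])
E
```

```text
18.9333 [421.6 356.6  76.7] [-1.   0.2 -0.2] 0.552
[3.14119322e+00 4.11232462e-04 3.13778609e+00] [ 7.00996929e-01  4.53992937e-01  1.92136842e+00  5.45901985e-05
  7.65659260e-01 -8.66032263e-01]
```

View pics/k1.png

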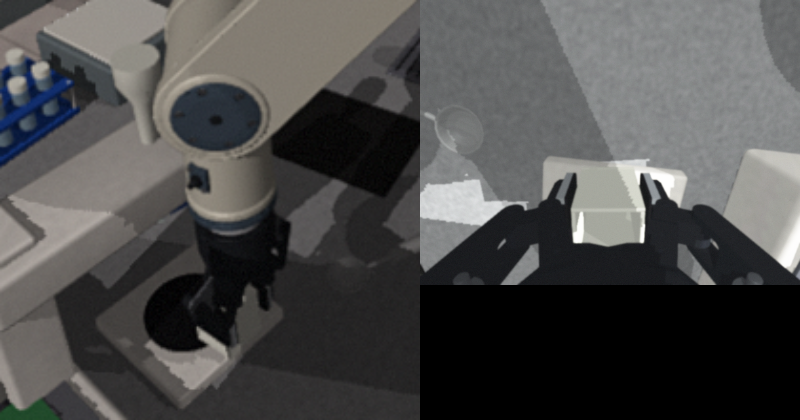

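View pics/k1t.png

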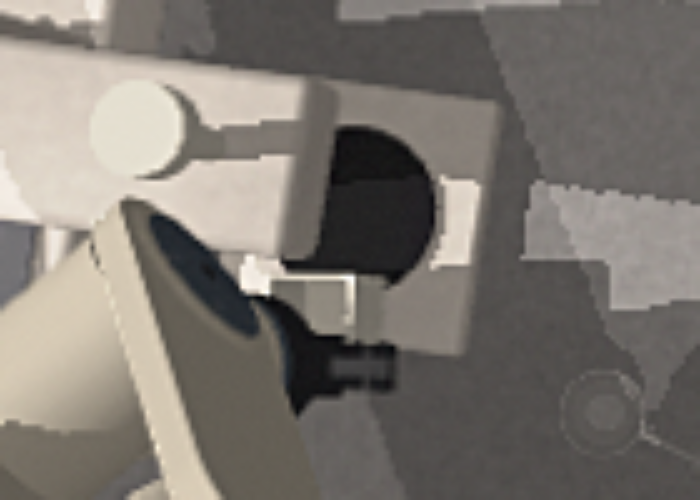

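Emit:
{"api": "servo_tool", "payload": {
  "rows": [
    [[0.5,0,0],0,4],
    [[0.3,0,0],0,4],
    [[0,0,0],0,4]
  ]
}}

```text
clock: 19.33
eef_pos: [427.1, 356.1, 76.1]
tcp_rot: [3.141, 0.001, 3.139]
contact_force: [-0.3, -0.6, -0.8]
opening: 0.549
```

Emit:
{"api": "servo_tool", "payload": {
  "rows": [
    [[0.2,0,0],0,4],
    [[0.1,0,0],0,4],
    [[0,0,0],0,4]
  ]
}}

```text
clock: 19.58
eef_pos: [429.7, 355.9, 75.9]
tcp_rot: [3.142, 0.0, 3.139]
contact_force: [-0.7, -0.2, -0.5]
opening: 0.551
```

```bash
python3 - <<'E'
from h import *
s=r.sense();print(s['eef_pos'],s['contact_force'],s['joint_efforts'])
g=cam('wrist');P=cloud(g);f=g['frame'].astype(int)
d=P-s['eef_pos'];m=(f.min(2)>80)&(abs(d[:,:,1])<30)&(abs(d[:,:,0])<60)&(d[:,:,2]>-60)&(d[:,:,2]<40)
v=np.where(m)
for c in (265,278,300):
  for v in range(225,372,9): print(c,v,P[v,c].round(),f[v,c].tolist()) if c==278 else None
cv2.imwrite('pics/k2w.png',cv2.resize(g['frame'][200:400,150:420],None,fx=2.9,fy=2.9)[:,:,::-1])
E
```

```text
[429.70534869 355.85175615  75.9064567 ] [-0.66986966 -0.16297374 -0.49045298] [-5.96692390e-02 -5.86459208e+01 -2.44729042e+01 -1.44127209e-02
  1.30529038e-02 -2.51930795e-02]
278 225 [431. 356.  -0.] [103, 104, 105]
278 234 [433. 356.  13.] [191, 190, 183]
278 243 [436. 356.  20.] [171, 172, 165]
278 252 [433. 356.  42.] [179, 181, 173]
278 261 [433. 356.  52.] [166, 167, 156]
278 270 [433. 356.  63.] [166, 168, 159]
278 279 [433. 356.  71.] [161, 165, 155]
278 288 [433. 356.  80.] [164, 164, 154]
278 297 [433. 356.  88.] [163, 165, 156]
278 306 [433. 356.  95.] [169, 174, 163]
278 315 [478. 356.  41.] [162, 163, 155]
278 324 [478. 356.  50.] [165, 166, 156]
278 333 [478. 356.  58.] [165, 166, 156]
278 342 [478. 356.  65.] [164, 166, 156]
278 351 [479. 356.  71.] [163, 163, 156]
278 360 [477. 356.  80.] [176, 177, 168]
278 369 [420. 356. 142.] [21, 25, 29]
```

View pics/k2w.png

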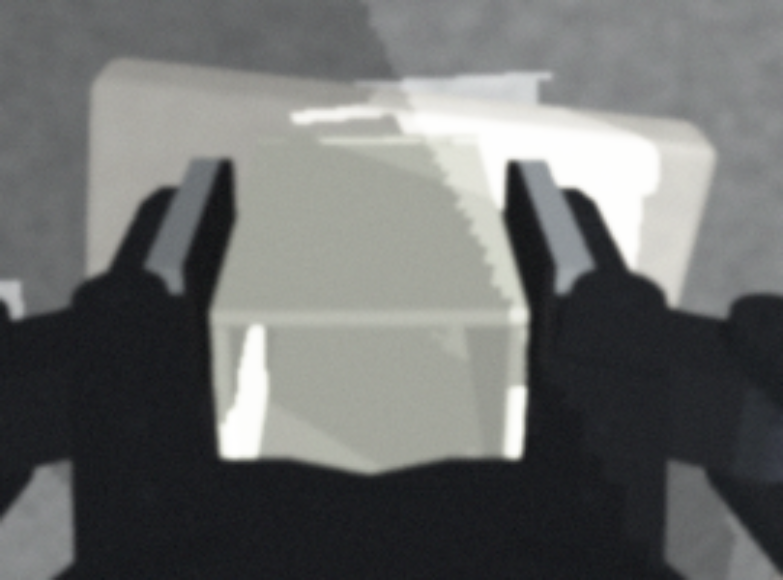

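Emit:
{"api": "servo_tool", "payload": {
  "rows": [
    [[0.2,0,0],0,4],
    [[0.1,0,0],0,4],
    [[0,0,0],0,4]
  ]
}}

```text
clock: 19.88
eef_pos: [432.8, 355.9, 75.9]
tcp_rot: [3.142, 0.0, 3.139]
contact_force: [0.2, 0.4, -0.5]
opening: 0.558
```

Emit:
{"api": "servo_tool", "payload": {
  "rows": [
    [[0.1,0,-0.3],0,4],
    [[0.0,0,-0.2],0,4],
    [[0,0,0],0,4]
  ]
}}

```text
clock: 20.13
eef_pos: [433.3, 355.6, 70.3]
tcp_rot: [-3.141, -0.001, 3.139]
contact_force: [-0.3, 0.6, -1.4]
opening: 0.556
```

Emit:
{"api": "servo_tool", "payload": {
  "rows": [
    [[0.1,0,-0.1],0,4],
    [[0,0,-0.1],0,4],
    [[0,0,0],0,4]
  ]
}}

```text
clock: 20.38
eef_pos: [434.7, 355.9, 68.9]
tcp_rot: [3.142, 0.0, 3.139]
contact_force: [0.0, -0.2, -1.1]
opening: 0.558
```

Emit:
{"api": "servo_tool", "payload": {
  "rows": [
    [[0,0,-0.1],0,4],
    [[0,0,0],0,4]
  ]
}}

```text
clock: 20.55
eef_pos: [434.6, 355.9, 68.7]
tcp_rot: [3.141, 0.0, 3.139]
contact_force: [-2.1, -1.6, 9.7]
opening: 0.554
```

```bash
python3 - <<'E'
from h import *
s=r.sense();print(s['eef_pos'],s['contact_force'])
g=cam('wrist');P=cloud(g)
for v in (243,252,270,288,297,303,324,342): print(v,P[v,278].round(1))
E
```

```text
[434.63898167 355.93001218  68.72016623] [-2.116714   -1.58628689  9.73203162]
243 [438.4 356.4  19.1]
252 [437.5 356.3  34.4]
270 [438.2 356.3  55.3]
288 [438.6 356.2  72.2]
297 [438.2 356.2  80.5]
303 [438.1 356.1  85.2]
324 [483.1 356.2  42.3]
342 [483.3 356.2  57.9]
```

Emit:
{"api": "servo_tool", "payload": {
  "rows": [
    [[0,0,0.2],0,4],
    [[0,0,0],0,5.2],
    [[0,0,0],0,5.6],
    [[0,0,0],0,6.5],
    [[0,0,0],0,6.5]
  ]
}}

```text
clock: 21.02
eef_pos: [434.5, 355.8, 69.8]
tcp_rot: [-3.142, -0.0, 3.139]
contact_force: [-0.1, -0.2, 0.8]
opening: 0.76
```

```bash
python3 look.py l1 100 200 320 420; python3 - <<'E'
from h import *
s=r.sense();print(s['eef_pos'],s['contact_force'],s['opening'])
g=cam('wrist');P=cloud(g)
for v in (243,252,270,288,297,303,324,342): print(v,P[v,278].round(1))
E
```

```text
21.0167 [434.5 355.8  69.8] [-0.1 -0.2  0.8] 0.76
[434.49315994 355.75372936  69.73644316] [-0.95195649 -0.16217038  0.63030458] 0.7617024707524249
243 [437.3 356.2  22.3]
252 [430.8 356.1  49.2]
270 [423.7 356.   82.5]
288 [465.8 356.1  29.5]
297 [471.7 356.1  30.8]
303 [474.9 356.1  32.7]
324 [475.9 356.   52.1]
342 [471.9 356.   71.8]
```

View pics/l1.png

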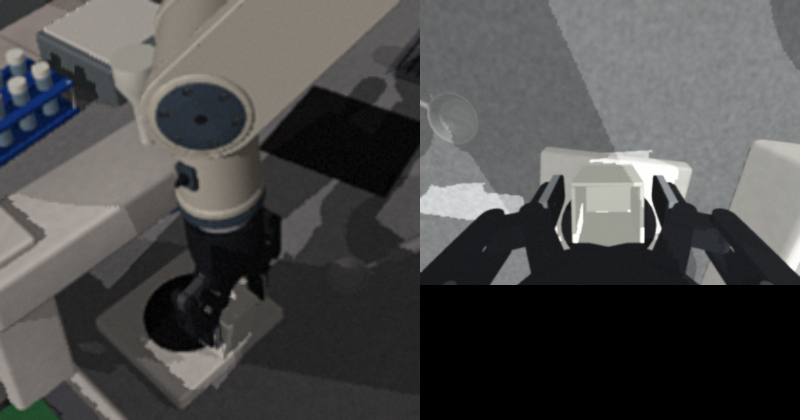

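Emit:
{"api": "servo_tool", "payload": {
  "rows": [
    [[-0.5,0,0],0,7],
    [[-1.5,0,0],0,8],
    [[-2,0,0],0,8.5],
    [[-2.5,0,0],0,8.5],
    [[-2,0,0],-0.1,8.5]
  ]
}}

```text
clock: 21.58
eef_pos: [347.8, 355.3, 69.7]
tcp_rot: [-3.141, -0.001, 3.04]
contact_force: [0.8, -0.0, -0.2]
opening: 0.997
```

Emit:
{"api": "servo_tool", "payload": {
  "rows": [
    [[0,0,0],-0.12,8.5],
    [[0,0,0],-0.12,8.5],
    [[0,0,0],-0.12,8.5],
    [[0,0,0],-0.12,8.5],
    [[0,0,0],-0.12,8.5]
  ]
}}

```text
clock: 22.0
eef_pos: [349.1, 355.8, 69.9]
tcp_rot: [-3.141, -0.0, 2.433]
contact_force: [-0.4, -0.0, -0.5]
opening: 0.995
```

Emit:
{"api": "servo_tool", "payload": {
  "rows": [
    [[0,0,0],-0.12,8.5],
    [[0,0,0],-0.12,8.5],
    [[0,0,0],-0.12,8.5],
    [[0,0,0],-0.12,8.5],
    [[0,0,0],-0.12,8.5]
  ]
}}

```text
clock: 22.42
eef_pos: [349.2, 355.7, 69.9]
tcp_rot: [-3.141, 0.0, 1.833]
contact_force: [-0.3, -0.4, -0.0]
opening: 0.995
```

Emit:
{"api": "servo_tool", "payload": {
  "rows": [
    [[0,0,0],-0.12,8.5],
    [[0,0,0],-0.12,8.5],
    [[0,0,0],-0.03,8.5],
    [[0,0,0],0,8.5]
  ]
}}

```text
clock: 22.75
eef_pos: [349.2, 355.7, 69.9]
tcp_rot: [-3.141, 0.0, 1.567]
contact_force: [0.0, -0.3, -0.6]
opening: 0.995
```

```bash
python3 look.py m1 100 200 320 420; python3 - <<'E'
from h import *
s=r.sense();print(s['eef_pos'],s['tcp_rot'],s['opening'])
g=cam('wrist');save(g,'pics/m1w.png');np.savez('m1.npz',**{k:np.array(v) for k,v in g.items()})
g=cam('side');P=cloud(g);f=g['frame'].astype(int)
m=(np.hypot(P[:,:,0]-455,P[:,:,1]-356)<50)&(P[:,:,2]>32)&(P[:,:,2]<110)&(f.min(2)>60)
Q=P[m];print(len(Q),np.percentile(Q,[1,99],axis=0).round(1))
m=(np.hypot(P[:,:,0]-s['eef_pos'][0],P[:,:,1]-356)<75)&(P[:,:,2]>40)&(P[:,:,2]<130)&(f.max(2)<60)&(P[:,:,0]<430)
Q=P[m]-s['eef_pos']
for z in range(-20,50,6):
    w=Q[(Q[:,2]>z)&(Q[:,2]<z+6)]
    if len(w): print(z,len(w),w[:,0].min().round(),w[:,0].max().round())
E
```

```text
22.75 [349.2 355.7  69.9] [ 0.  -0.3 -0.6] 0.995
[349.28621167 355.75719915  69.88237201] [-3.14150095e+00  7.98582759e-05  1.57059495e+00] 0.9939805090624263
600 [[423.4 333.4  32.5]
 [480.3 380.8  94.4]]
-2 1 44.0 44.0
4 20 -50.0 47.0
10 46 -56.0 56.0
16 43 -57.0 57.0
22 44 -56.0 57.0
28 36 -56.0 56.0
34 25 -56.0 50.0
40 14 -56.0 56.0
46 50 -73.0 69.0
```

View pics/m1.png

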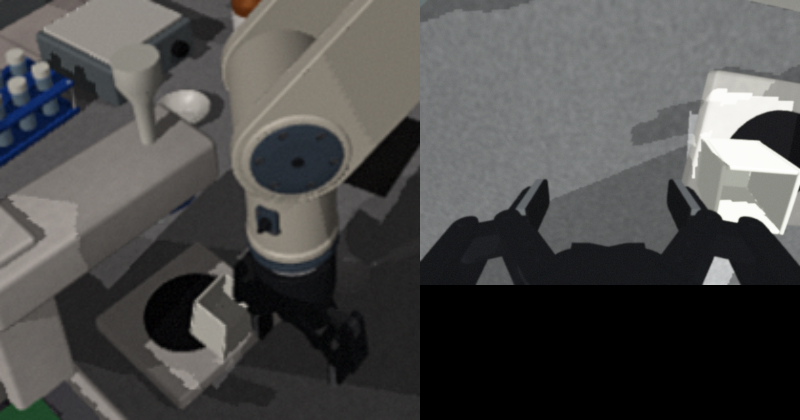

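View pics/m1w.png

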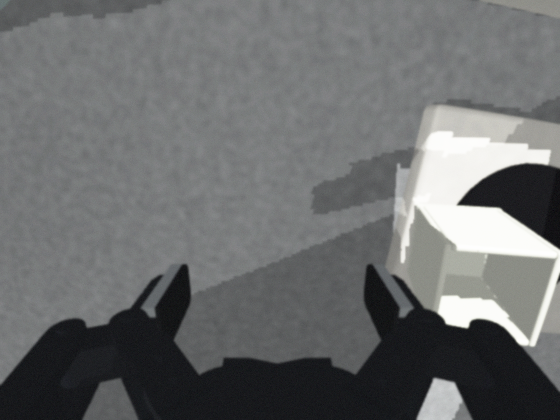

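Emit:
{"api": "servo_tool", "payload": {
  "rows": [
    [[0,0.1,-1.1],0,8.5],
    [[0,0,-1.0],0,8.5],
    [[0.8,0,0],0,8.5],
    [[0.5,0,0],0,8.5],
    [[0,0,0],0,8.5]
  ]
}}

```text
clock: 23.37
eef_pos: [363.8, 357.1, 48.6]
tcp_rot: [3.141, -0.0, 1.568]
contact_force: [0.1, 0.5, 0.5]
opening: 0.994
```

Emit:
{"api": "servo_tool", "payload": {
  "rows": [
    [[0.3,0,0],0,8.5],
    [[0.3,0,0],0,8.5],
    [[0.3,0,0],0,8.5],
    [[0,0,0],0,8.5]
  ]
}}

```text
clock: 23.7
eef_pos: [372.3, 357.0, 49.1]
tcp_rot: [3.141, -0.001, 1.569]
contact_force: [-0.4, 0.1, -0.3]
opening: 0.992
```

```bash
python3 look.py n1 140 260 260 380
```

```text
23.7 [372.3 357.   49.1] [-0.4  0.1 -0.3] 0.992
```

View pics/n1.png

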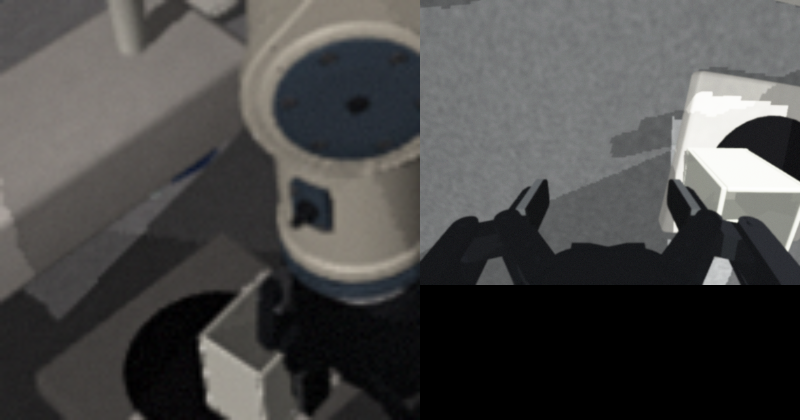

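Emit:
{"api": "servo_tool", "payload": {
  "rows": [
    [[0.3,0,0],0,8.5],
    [[0.3,0,0],0,8.5],
    [[0.3,0,0],0,8.5],
    [[0,0,0],0,8.5]
  ]
}}

```text
clock: 24.13
eef_pos: [381.2, 357.0, 49.0]
tcp_rot: [3.141, -0.0, 1.569]
contact_force: [-0.6, -0.3, 0.5]
opening: 0.995
```

```bash
cat > mon.py <<'E'
from h import *
import sys
g=cam('side');s=r.sense();P=cloud(g);f=g['frame'].astype(int)
print(s['clock'],s['eef_pos'].round(1),s['contact_force'].round(1))
m=(P[:,:,0]>s['eef_pos'][0]+45)&(P[:,:,0]<545)&(abs(P[:,:,1]-357)<40)&(P[:,:,2]>29)&(P[:,:,2]<110)&(f.min(2)>50)
Q=P[m]
if len(Q)>5:
    print(len(Q),np.percentile(Q,[1,99],axis=0).round(1).tolist())
    for z in range(28,100,8):
        w=Q[(Q[:,2]>=z)&(Q[:,2]<z+8)]
        if len(w)>3: print(z,len(w),np.percentile(w[:,0],[2,98]).round(),np.percentile(w[:,1],[2,98]).round())
w=cam('wrist')['frame']
c=cv2.resize(g['frame'][270:400,140:270],(400,400))
o=np.hstack([c,cv2.resize(w[130:390,290:560],(400,385))[:385] if 0 else cv2.resize(w[120:400,280:560],(400,400))])
cv2.imwrite(f'pics/{sys.argv[1]}.png',o[:,:,::-1])
E
python3 mon.py n2
```

```text
24.1833 [380.9 356.9  48.9] [-0.9  0.7  1.1]
667 [[429.0, 335.7, 29.6], [486.7, 380.9, 92.0]]
28 72 [439. 486.] [334. 381.]
36 72 [439. 485.] [340. 380.]
44 66 [439. 485.] [344. 381.]
52 70 [434. 486.] [345. 381.]
60 82 [429. 485.] [344. 381.]
68 88 [428. 486.] [344. 381.]
76 91 [436. 486.] [343. 381.]
84 119 [434. 487.] [341. 381.]
92 7 [434. 480.] [365. 380.]
```

View pics/n2.png

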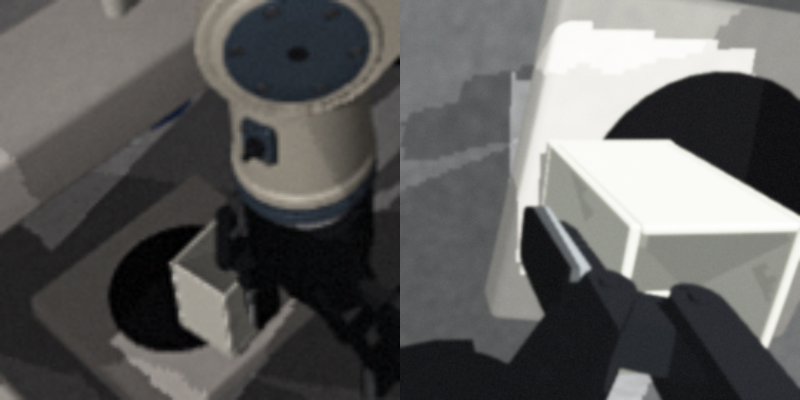

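Emit:
{"api": "servo_tool", "payload": {
  "rows": [
    [[0.25,0,0],0,8.5],
    [[0.25,0,0],0,8.5],
    [[0.25,0,0],0,8.5],
    [[0.25,0,0],0,8.5],
    [[0,0,0],0,8.5]
  ]
}}

```text
clock: 24.65
eef_pos: [391.1, 356.9, 48.9]
tcp_rot: [3.141, -0.0, 1.569]
contact_force: [-0.5, 1.3, 2.1]
opening: 0.997
```

```bash
python3 mon.py n3
```

```text
24.7 [391.  356.9  48.9] [-0.3  0.   1.2]
653 [[437.7, 336.4, 29.5], [496.2, 380.8, 91.5]]
28 71 [448. 495.] [335. 381.]
36 71 [448. 496.] [341. 381.]
44 64 [449. 496.] [346. 380.]
52 73 [448. 496.] [348. 381.]
60 66 [438. 495.] [346. 381.]
68 96 [438. 495.] [345. 381.]
76 87 [439. 496.] [346. 381.]
84 121 [439. 497.] [343. 381.]
92 4 [447. 491.] [369. 379.]
```

View pics/n3.png

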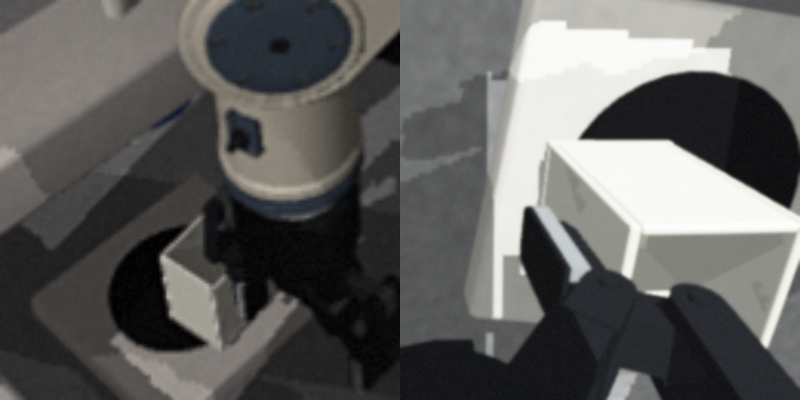

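Emit:
{"api": "servo_tool", "payload": {
  "rows": [
    [[0.25,0,0],0,8.5],
    [[0.25,0,0],0,8.5],
    [[0.25,0,0],0,8.5],
    [[0.25,0,0],0,8.5],
    [[0.25,0,0],0,8.5]
  ]
}}

```text
clock: 25.17
eef_pos: [403.3, 356.8, 48.9]
tcp_rot: [-3.141, 0.0, 1.569]
contact_force: [-1.7, -0.5, 3.4]
opening: 0.993
```

Emit:
{"api": "servo_tool", "payload": {
  "rows": [
    [[0.25,0,0],0,8.5],
    [[0.25,0,0],0,8.5],
    [[0.25,0,0],0,8.5],
    [[0.0,0,0],0,8.5]
  ]
}}

```text
clock: 25.5
eef_pos: [411.2, 356.9, 48.9]
tcp_rot: [3.141, -0.0, 1.569]
contact_force: [0.4, -0.7, 2.2]
opening: 0.992
```

```bash
python3 mon.py n4
```

```text
25.55 [411.1 356.9  48.9] [ 0.7 -0.5  2.5]
619 [[457.6, 337.3, 29.6], [516.2, 381.0, 91.4]]
28 60 [468. 515.] [335. 381.]
36 66 [468. 515.] [336. 381.]
44 64 [468. 516.] [346. 381.]
52 67 [462. 515.] [347. 381.]
60 77 [458. 516.] [350. 381.]
68 83 [457. 515.] [348. 380.]
76 86 [458. 515.] [346. 381.]
84 112 [459. 516.] [346. 381.]
92 4 [466. 514.] [360. 378.]
```

View pics/n4.png

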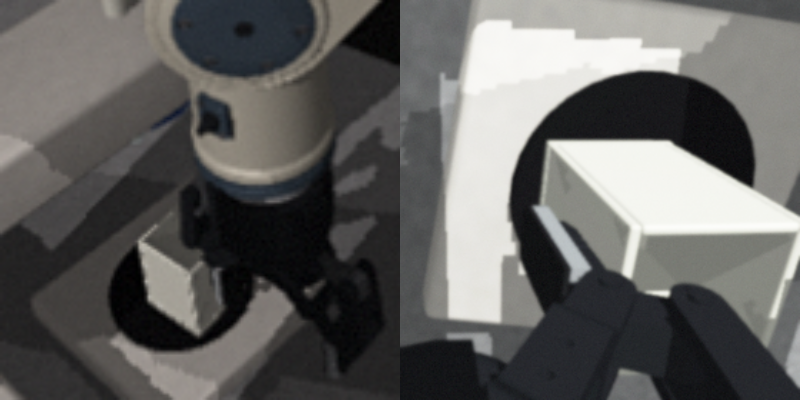

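Emit:
{"api": "servo_tool", "payload": {
  "rows": [
    [[0.25,0,0],0,8.5],
    [[0.25,0,0],0,8.5],
    [[0.25,0,0],0,8.5],
    [[0,0,0],0,8.5]
  ]
}}

```text
clock: 25.93
eef_pos: [418.6, 356.9, 48.9]
tcp_rot: [3.141, -0.0, 1.569]
contact_force: [0.7, -0.0, 2.4]
opening: 0.995
```

Emit:
{"api": "servo_tool", "payload": {
  "rows": [
    [[0.25,0,0],0,8.5],
    [[0.25,0,0],0,8.5],
    [[0.2,0,0],0,8.5],
    [[0,0,0],0,8.5]
  ]
}}

```text
clock: 26.27
eef_pos: [425.5, 356.9, 48.9]
tcp_rot: [3.141, -0.0, 1.569]
contact_force: [-0.3, -0.5, 3.1]
opening: 0.99
```

```bash
python3 mon.py n5
```

```text
26.3167 [425.5 356.9  48.9] [ 0.8 -1.3  1.5]
613 [[472.3, 337.9, 29.5], [530.6, 380.9, 91.7]]
28 69 [483. 530.] [335. 380.]
36 58 [482. 529.] [336. 381.]
44 70 [483. 530.] [344. 380.]
52 66 [477. 529.] [348. 381.]
60 69 [473. 530.] [350. 381.]
68 79 [475. 530.] [348. 380.]
76 88 [474. 530.] [347. 381.]
84 109 [472. 531.] [345. 380.]
92 5 [483. 525.] [358. 380.]
```

View pics/n5.png

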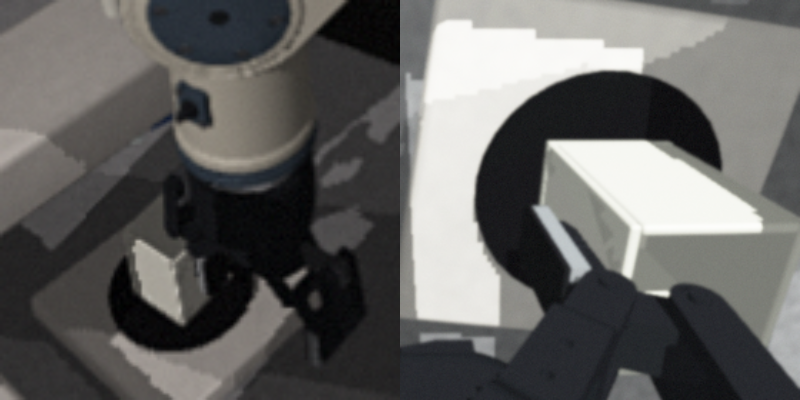

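Emit:
{"api": "servo_tool", "payload": {
  "rows": [
    [[-0.5,0,0],0,8.5],
    [[-1.5,0,0],0,8.5],
    [[-3,0,0],0,8.5],
    [[-3,0,0],0,8.5],
    [[-3,0,0],0,8.5]
  ]
}}

```text
clock: 26.78
eef_pos: [312.5, 355.8, 48.5]
tcp_rot: [-3.141, 0.001, 1.568]
contact_force: [0.0, 0.6, 0.4]
opening: 0.998
```

Emit:
{"api": "servo_tool", "payload": {
  "rows": [
    [[0,-2,3],0,8.5],
    [[0,-3,4],0,8.5],
    [[0,-3,4],0,8.5],
    [[0,-3,3],0,8.5],
    [[0,0,0],0,8.5]
  ]
}}

```text
clock: 27.2
eef_pos: [314.4, 255.0, 178.9]
tcp_rot: [3.138, -0.002, 1.569]
contact_force: [1.3, 0.6, 0.4]
opening: 0.992
```

```bash
python3 - <<'E'
from h import *
s=r.sense();print(s['clock'],s['eef_pos'],s['contact_force'])
g=cam('side');P=cloud(g);f=g['frame'].astype(int)
m=(abs(P[:,:,0]-507)<45)&(abs(P[:,:,1]-357)<40)&(P[:,:,2]>29)&(P[:,:,2]<110)&(f.min(2)>45)
Q=P[m]
for z in range(28,100,10):
    w=Q[(Q[:,2]>=z)&(Q[:,2]<z+10)]
    if len(w)>3: print(z,len(w),np.percentile(w[:,0],[2,98]).round(1),np.percentile(w[:,1],[2,98]).round(1))
print(Q[:,2].max())
cv2.imwrite('pics/z_s.png',cv2.resize(g['frame'][250:410,100:300],None,fx=3.5,fy=3.5)[:,:,::-1])
t=cam('top');save(t,'pics/z_t.png')
E
```

```text
27.2 [314.44400833 254.97143371 178.88874306] [1.27348769 0.62407267 0.38650048]
28 106 [482.2 529.6] [333.7 380.4]
38 138 [482.1 529.4] [333.6 380.8]
48 145 [482.4 529.3] [334.  380.7]
58 149 [482.4 529.9] [333.7 380.1]
68 177 [482.1 529.9] [333.7 380.6]
78 201 [482.7 529.9] [334.1 380.5]
88 111 [483.  531.1] [332.6 380.5]
92.790812572032
```

View pics/z_s.png

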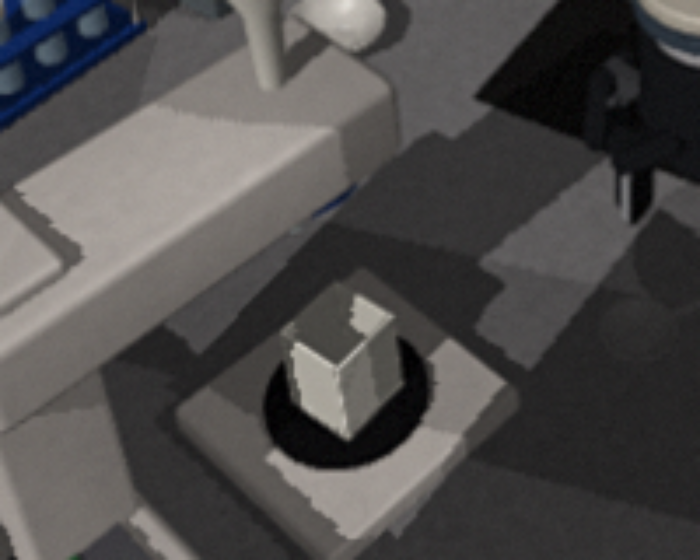

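View pics/z_t.png

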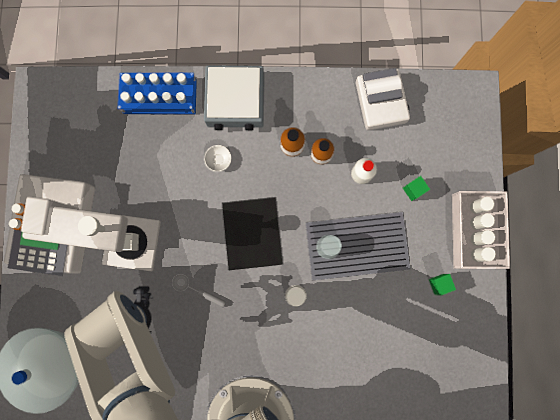

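```bash
python3 -c "
from rig import r
s=r.sense();print(s['clock'],abs(s['qvel']).max());print(r.sign_off())"
```

```text
27.3 0.05990180217937156
the job is handed in; nothing more can be done
None
```

The cup is standing upright, mouth up, in the middle of the titrator's platform. I handed the job in at 27.3 s.

**How it was done:** I lifted the cup from the draining mat onto the black mat. There I tipped it over twice with the closed fingers, first onto its side and then mouth up. I then gripped it by one edge, set it on the front of the platform below the head, and slid it to the middle with the back of an open finger.

**Last checks:** The side camera puts the cup's centre at about (506, 357) mm and the platform's centre at about (507, 357) mm. Its walls are vertical within the measuring noise and its top is at about 90 mm. The gripper is well clear of it. In the final top view, the beaker, bottles, jar, dish, spoon and green look-alikes look to be where they started.

**What did not go cleanly:**
- **Lean at release:** When I first let go at the front rim, the cup leaned back about 12°. Its rear edge dropped a few mm onto the titrator's base. The push stood it upright again, and it slid to the middle without tipping.
- **Tipping on the mat:** In each of the two tips, the cup fell the last part of the way on its own, a short fall onto the mat.
- **Angle on the platform:** The cup stands turned about 7° from the titrator's axes.

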